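# Refit the filter cartridges of a solder-fume extractor and close its filter box

### The arm

A 6-joint arm with a two-finger parallel gripper is mounted at the origin on the work surface. World frame = base frame: x ahead of the robot, y to its left, z up, the work surface at z = 0. Lengths are in m, angles in degrees, forces in N, time in s.
With the tool pointing down it reaches from about 0.375 to 0.9 m from the base axis. Payload 3.1 kg.
Tool frame: the origin (TCP) lies at the very end of the fingers, on their centre line; the grasp point (between the pads) lies 19 mm behind it (bot.tcp_to_grasp is the distance from the TCP to the grasp point, in m); z points along the fingers, y is the direction in which the jaws open and shut (so a half turn about z gives the same grasp; the last joint's range is limited). The gripper opens to 87 mm and grips with 3 to 60 N. Pads are 19 mm wide; open, the fingers measure 117 mm over their backs; the gripper's body (75 mm by 190 mm) begins 51 mm behind the grasp point.
Start: joints at [-77.034, 30.224, 82.088, -0, 67.689, -10.227], TCP at [0.246, -0.574, 0.223] pointing down, gripper open.
Joint ranges: [-176.69, 176.69], [-43.24, 126.21], [12.49, 139.97], [-82, 262], [0, 151.66], [-163.58, 163.58]. Speed limits (degrees/s): [159.86, 159.86, 180, 180, 180, 180].

### API

Orientations are given as a 3x3 rotation matrix whose columns are the frame's x, y, z axes.
In Python, from rig import telemetry, eyes, order, bot gives the robot as it stands. The module is installed in compiled form; this text tells all that it offers.
- The arm moves only by the tool servo_tool, never from a script. Its argument "targets" is a list of rows, each a list of 2 entries, a list of its own where there are three numbers: the shift along the tool's x, y, z in m, then the turn, a rotation vector about the tool's x, y, z in rad. In form: [[[tx, ty, tz], [wx, wy, wz]], ...]. A call has 1 to 12 rows; each row is the pose to reach, as a shift and turn from the pose commanded when the call began, along the tool's axes at that moment; what a row does not reach only later rows make up. A row lasts 1/8 s, in which the tool goes at most 62.5 mm and 10.7 degrees, less where a joint would pass 70% of its speed; a pose out of reach is approached as far as the arm can. A call with a gripper value outside its range is refused whole. "gripper" is the finger opening in m, from 0 to 0.087, set as the call begins (left out, the last holds). The fingers move at their own pace and stop on an object; the grip force is fixed at half the most. Time passes only in rows, so rows that repeat a pose let the fingers close. It gives the time, the measured TCP pose, the force and the opening at its end, in the units of the state.
- telemetry.read_state(): the state, without advancing time (a new reading comes with each control period).
- eyes.capture(name): name is "side" or "top" or "wrist"; returns a dict with "pixels" (384x512x3 uint8, blue, green, red), "intrinsics" (3x3 intrinsics, pixels), "extrinsics" (4x4, takes a point from camera to world coordinates); the wrist camera has in their place "T_tool_cam" (4x4, takes a point from camera to tool coordinates, whose origin is the TCP and whose axes are the flange's). Camera axes: x right, y down, z forward; pixel columns grow to the right and rows downward; lengths in m; the calibration is good to about 2 mm. A picture is of the moment at which its call begins: read the wrist's pose just before it. There is no depth.
- order.hand_in(): hands the job in, once; it reports no verdict.
The state is a dict: "time_s": time; "joint_positions": joint angles; "qvel": joint speeds; "tau": joint torques, N m; "position": TCP position; "tcp_rot": TCP orientation; "force": force on the tool from outside, world axes, zero at the start; "moment": the same for the moment, N m; "opening": opening from 0.0 (shut) to 1.0 (fully open).
Only numpy, scipy, OpenCV 4.12 (cv2) and the standard library are available. Lean on these libraries where they do the work, as an engineer would, in place of code of your own. Each camera call takes 0.05 s, during which the arm holds its last target. There are 200 camera calls.

### The job

Slide the loose plate of the spares tray fully aside and put every filter cartridge you find in the tray's pockets into the filter box, upright, flat on the floor of its corner bays. Then pass the box's slotted cover over the raised wing nut so that it sits flush on the rim, and spin the wing nut clockwise until it is snug on the cover. Finally turn the turnbutton a quarter turn so that it lies across the cover's edge, leave the plate aside, and do not disturb the other things on the bench.

Things in the scene. Friction and masses are not known exactly. Their poses are not given: they have to be found in the camera images.
- housing: Filter box, grey metal, open on top, fixed. Origin: centre of its underside, z up. 110 (x) x 190 (y) x 54 mm high outside, walls and floor 4 mm. Dividers 22 mm above the bench part four corner bays from a middle well (y within +-17 mm; not a bay). An 8 mm steel stud at the centre, top at z = 84 mm, bears the wing nut; a post at x = 69, y = 0 mm outside the +x wall bears the turnbutton.
- bay0 (a point): Centre of the floor of a corner bay of the filter box: x = -26.5, y = -56 mm in the box's frame, z = 4 mm, axes as the box's. Each bay is 49 (x) by 70 (y) mm. The other three bays lie at x = +-26.5, y = +-56 mm.
- nut_base (a point): Centre of the brass wing nut's underside, on the stud; turns and sinks with it. Hub 14 mm across, 14 high; two upright wings along this frame's y, 8 mm thick (x), 36 mm tip to tip, 26 mm high. Starts 66 mm above the bench, wings along the box's y to 0.12 rad. Grip the wings across their thickness.
- nut (a joint): Turn of the wing nut, rad: -0.12 to 0.12 at the start, grows clockwise seen from above, and the nut sinks 1.04 mm per rad. On the seated cover it becomes snug at about 7.7 and stops at 7.85; below 7.4 it is still loose. Friction 0.04 N m; it stays where it is left.
- latch_base (a point): Turnbutton: point on its vertical pivot (x = 69, y = 0 mm of the filter box) at the underside of its bar, 60 mm above the bench. Steel bar 56 (this frame's y) x 12 x 6 mm, centred on the pivot; on it a black grip rib 30 mm long (y), 10 thick (x), 6 to 30 mm above this point. Turns with the bar.
- latch (a joint): Turn of the turnbutton, rad: 0 = bar along the box's y axis, clear of the cover (starts 0 to 0.25); grows anticlockwise seen from above to its stop at 1.6, where the bar lies across the cover's edge, 2 mm above the seated cover. Friction 0.05 N m; it stays where it is left.
- cover: Loose cover of the filter box, right way up on the bench at the start: bare aluminium, 110 (x) x 190 (y) x 4 mm, 0.25 kg. Origin: centre of the plate's underside (the face that sits on the rim). Central slot 19 (x) x 46 mm (y) lets the wings pass. Cleats 5 mm deep below fit 3 mm clear inside the box. Black grip rib at y = -75 mm: 40 mm long (x), 10 thick, top at z = 30. Fits either way round.
- tray: Spares tray, grey plastic, fixed. Origin: centre of its underside. 212 (x) x 144 (y) mm, top at 48 mm. The -x half (robot's side) has four pockets 48 (x) x 60 (y) mm at x = -78, -26, y = +-32 mm, floor at 4 mm, dividers 22 mm high; the +x half is a flat deck at 48 mm. 5 mm lips guide the plate: along the sides (inside faces y = +-69 mm) and a stop at the +x end (x = 102 mm).
- pockets (a point): Centre of the four pockets of the spares tray: x = -52, y = 0 mm of the tray, at the pocket floor's height. Axes as the tray's.
- plate: Loose steel plate on the spares tray, over the pockets at the start: 102 (x) x 132 (y) x 4 mm, about 0.2 kg. Origin: centre of its underside, axes as the tray's. Black grip rib at its centre, 40 mm long (y), 10 thick (x), top at z = 30 mm. It clears the pockets when slid about 100 mm towards the tray's +x end, onto the deck.
- cart0: Filter cartridge (two to four of cart0 to cart3 are present), white with grey pleats, in a pocket of the tray at the start, x axis along the tray's x to 0.1 rad. Origin: centre of its underside, z up. Body 38 (x) x 30 (y) x 18 mm high; on it an upright grip rib 30 mm long (x), 10 thick (y), top at z = 42 mm. 50 g. Fits a bay with its x axis along the box's x.
- cart1: Filter cartridge (two to four of cart0 to cart3 are present), white with grey pleats, in a pocket of the tray at the start, x axis along the tray's x to 0.1 rad. Origin: centre of its underside, z up. Body 38 (x) x 30 (y) x 18 mm high; on it an upright grip rib 30 mm long (x), 10 thick (y), top at z = 42 mm. 50 g. Fits a bay with its x axis along the box's x.
- cart2: Filter cartridge (two to four of cart0 to cart3 are present), white with grey pleats, in a pocket of the tray at the start, x axis along the tray's x to 0.1 rad. Origin: centre of its underside, z up. Body 38 (x) x 30 (y) x 18 mm high; on it an upright grip rib 30 mm long (x), 10 thick (y), top at z = 42 mm. 50 g. Fits a bay with its x axis along the box's x.
- cart3: Filter cartridge (two to four of cart0 to cart3 are present), white with grey pleats, in a pocket of the tray at the start, x axis along the tray's x to 0.1 rad. Origin: centre of its underside, z up. Body 38 (x) x 30 (y) x 18 mm high; on it an upright grip rib 30 mm long (x), 10 thick (y), top at z = 42 mm. 50 g. Fits a bay with its x axis along the box's x.
- spool: Bystander: reel of solder, 52 mm wide, 40 mm high; origin at its underside.
- screwdriver: Bystander: screwdriver lying on the bench near the robot.
- jar: Bystander: jar, 60 mm wide and high; origin at its underside.
- meter: Bystander: yellow multimeter lying on its back, 150 by 76 by 34 mm; origin at its underside.
- board: Bystander: small green circuit board, 110 by 70 mm; origin at its underside.
- brush: Bystander: brush lying on the bench.
- bottle: Bystander: white bottle, 50 mm wide, 110 mm high; origin at its underside.
Mind the look-alikes: they are no part of the job. Leave any turquoise look-alike of the cover alone.

How it is judged (in metres and radians):
On the way, in this order (a step that is already met when the one before it is completed fails the run):
1. the plate is slid aside off the pockets (horizontal distance between plate and pockets above 0.088 m), for 0.2 s.
2. every cartridge present stands flat on the floor of a corner bay (z of each of cart0, cart1, cart2, cart3 in the frame of housing below 0.009 m and angle between each of cart0, cart1, cart2, cart3's own z axis and vertical below 0.12 rad and x of cart0 in the frame of housing between -0.051 and 0.051 m and (y of cart0 in the frame of housing between 0.026 and 0.091 m or y of cart0 in the frame of housing between -0.091 and -0.026 m) and x of cart1 in the frame of housing between -0.051 and 0.051 m and (y of cart1 in the frame of housing between 0.026 and 0.091 m or y of cart1 in the frame of housing between -0.091 and -0.026 m) and x of cart2 in the frame of housing between -0.051 and 0.051 m and (y of cart2 in the frame of housing between 0.026 and 0.091 m or y of cart2 in the frame of housing between -0.091 and -0.026 m) and x of cart3 in the frame of housing between -0.051 and 0.051 m and (y of cart3 in the frame of housing between 0.026 and 0.091 m or y of cart3 in the frame of housing between -0.091 and -0.026 m)), for 0.3 s.
3. the cover sits flush on the rim with the wing nut through it, still up (z of cover in the frame of housing between 0.05 and 0.0565 m and horizontal distance between cover and housing below 0.007 m and angle between cover's own z axis and vertical below 0.035 rad and angle between the y axis of cover and the y axis of housing, either way round below 0.1 rad and value of joint nut below 2 rad), for 0.3 s.
4. the wing nut is spun down snug on the seated cover (z of cover in the frame of housing between 0.05 and 0.0565 m and horizontal distance between cover and housing below 0.007 m and angle between cover's own z axis and vertical below 0.035 rad and angle between the y axis of cover and the y axis of housing, either way round below 0.1 rad and value of joint nut above 7.4 rad), for 0.2 s.
At the end, for the whole second after the job is handed in: Cartridges present upright (0.12 rad) on a corner bay floor; cover flush on the rim (2.5 mm, 0.035 rad), centred (7 mm, 0.1 rad); nut past 7.4 rad; turnbutton past 1.25 rad; plate centre 88 mm or more from the pockets' centre; cover and plate at rest (all of step 2 and all of step 4 and horizontal distance between plate and pockets above 0.088 m and value of joint latch above 1.25 rad and linear speed of each of cover, plate below 0.02 m/s); the robot touches nothing.
It fails at once if a bystander is moved more than 50 mm (distance of any of spool, screwdriver, jar, meter, board, brush, bottle from where it was at the start of the episode above 0.05 m).
Of cart0, cart1, cart2, cart3 only 2 to 4 are there at a start; the rules pass over those that are not, and their reading is None.
At some moment in a run one of cover may be knocked a few centimetres aside while the robot is not near it.
Once in a run the grip may slacken for a moment while it holds something.
It also fails if it takes over 210 s, if anything falls off the work surface, if the arm or the gripper's body presses on something with over 40 N, if the wrist force passes 120 N, or if a joint passes its speed limit or range.

## Working session

There is one attempt and no reset: what is moved stays moved. The work goes in short steps, Python scripts to look and compute and a tool call to move; the robot and the scene stay as the last step left them, time stands still between calls to the robot, and variables do not carry over. Pictures are saved under pics/ and viewed, about 12 in all and at most 16, crops included, and the job is handed in when it is done.

Besides the shell and the picture viewer there is one more tool, called after ">>>" as a command line: name --argument value ..., lists and objects as JSON in quotes. servo_tool: Moves the arm, as the interface text tells. Its arguments: {"type":"object","properties":{"targets":{"type":"array","items":{"type":"array"}},"gripper":{"type":"number"}},"required":["targets"]}

```bash
mkdir -p pics; cat > h.py <<'E'
import numpy as np, cv2
from rig import telemetry, eyes, order, bot
def grab(n):
    s=telemetry.read_state(); c=eyes.capture(n); im=np.ascontiguousarray(c["pixels"])
    K=np.array(c["intrinsics"])
    if n=="wrist":
        T=np.eye(4); T[:3,:3]=s["tcp_rot"]; T[:3,3]=s["position"]; E=T@np.array(c["T_tool_cam"])
    else: E=np.array(c["extrinsics"])
    return im,K,E
def ray(K,E,u,v,z):
    d=E[:3,:3]@np.linalg.inv(K)@np.array([u,v,1.]); o=E[:3,3]
    return o+d*(z-o[2])/d[2]
def proj(K,E,p):
    q=np.linalg.inv(E)@np.append(p,1); q=K@q[:3]; return q[:2]/q[2]
E
python3 - <<'E'
from h import *
s=telemetry.read_state(); print(s)
for n in("top","side"):
    im,K,E=grab(n); cv2.imwrite(f"pics/{n}0.png",cv2.resize(im,(800,600))); print(n,K,E)
im,K,E=grab("wrist");print(K,E); cv2.imwrite("pics/w0.png",im)
E
```

```text
{'time_s': 0.0, 'joint_positions': array([-7.70351685e+01,  3.02791683e+01,  8.21568027e+01,  1.05169658e-03,
        6.76864375e+01, -1.02282845e+01]), 'qvel': array([-0.03461322,  0.10831313,  0.02141021, -0.00980765,  0.01980109,
        0.04111342]), 'tau': array([ 4.85792407e-04, -4.40042245e+01, -1.76594102e+01,  6.35052030e-02,
        5.83804341e-02, -1.59713891e-04]), 'position': array([ 0.24600209, -0.57376474,  0.22156713]), 'tcp_rot': array([[ 9.19185508e-01,  3.93824566e-01, -4.62765969e-04],
       [ 3.93824638e-01, -9.19183226e-01,  2.08577710e-03],
       [ 3.96063545e-04, -2.09946473e-03, -9.99997718e-01]]), 'force': array([-0.03348053,  0.12927832,  0.53545865]), 'moment': array([0.02315629, 0.02092775, 0.00321022]), 'opening': 1.0006541712220876}
top [[418.60011068   0.         255.16818118]
 [  0.         418.60011068 193.85114563]
 [  0.           0.           1.        ]] [[-0.02180925 -0.98355962  0.17926189  0.28764109]
 [-0.99968105  0.01917031 -0.01644045  0.02395142]
 [ 0.01273366 -0.17956327 -0.98366401  1.36257149]
 [ 0.          0.          0.          1.        ]]
side [[440.96366452   0.         255.76337222]
 [  0.         440.96366452 194.40613191]
 [  0.           0.           1.        ]] [[ 0.93862367 -0.20663754  0.27620016  0.10228892]
 [-0.34470614 -0.53223383  0.77324306 -1.09686675]
 [-0.01277797 -0.82099213 -0.5707965   0.90373634]
 [ 0.          0.          0.          1.        ]]
[[305.70957936   0.         256.57405549]
 [  0.         305.70957936 191.61277696]
 [  0.           0.           1.        ]] [[ 0.39430184 -0.87934932 -0.26696597  0.32036517]
 [-0.91897895 -0.37790895 -0.11252787 -0.54277566]
 [-0.00193752  0.28970605 -0.95711371  0.38542717]
 [ 0.          0.          0.          1.        ]]
```

View pics/top0.png

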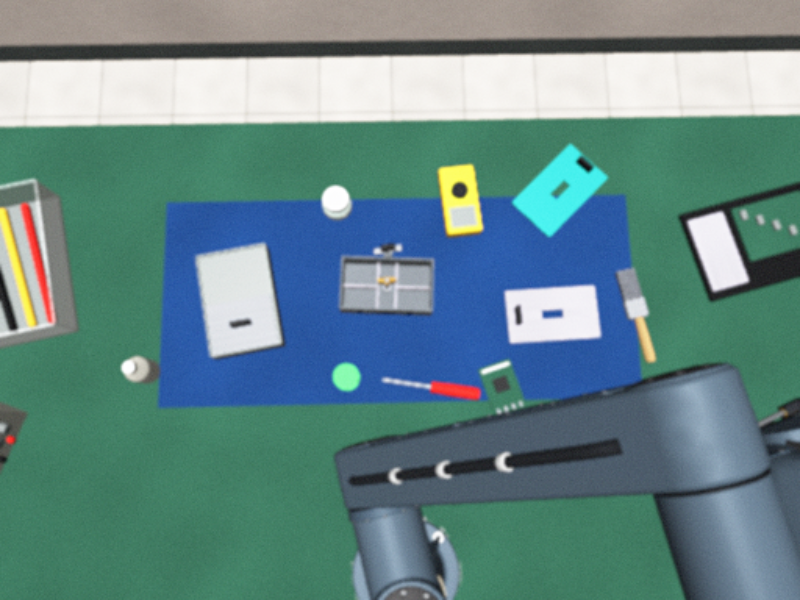

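View pics/side0.png

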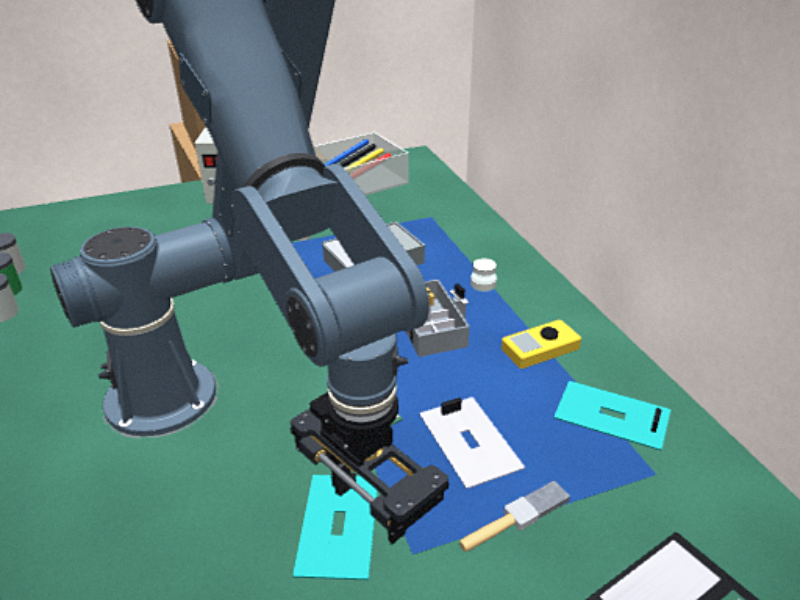

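The top view (800x600) shows the tray with its plate at (240,300), rib at (240,323); the box at (387,285) with the turnbutton at (387,248); and the bare cover at (552,313), rib at (518,315). The turquoise look-alikes are at (560,190) in the top view, plus one in the side view near the gripper. Next, a rough localisation.

```bash
python3 - <<'E'
from h import *
im,K,E=grab("top"); hsv=cv2.cvtColor(im,cv2.COLOR_BGR2HSV)
lo=np.uint8((hsv[...,1]<90)*255); dark=np.uint8((hsv[...,2]<60)*255)
def blobs(m,box,zs,amin):
    x0,y0,x1,y1=[int(a/1.5625) for a in box]; q=np.zeros_like(m); q[y0:y1,x0:x1]=m[y0:y1,x0:x1]
    for c in cv2.findContours(q,cv2.RETR_EXTERNAL,cv2.CHAIN_APPROX_NONE)[0]:
        if cv2.contourArea(c)<amin: continue
        b=cv2.boxPoints(cv2.minAreaRect(c))
        P=np.array([ray(K,E,*p,zs)[:2] for p in b]); e=np.diff(P,axis=0)
        print(" ctr",P.mean(0).round(4),"edges",np.linalg.norm(e[:2],axis=1).round(4),"ang",np.degrees(np.arctan2(e[:2,1],e[:2,0])).round(1))
for n,m,b,z,a in(("tray",lo,(185,235,295,365),.048,900),("plate rib",dark,(215,305,265,340),.082,10),("box",lo,(335,256,442,320),.054,900),("cover",lo,(495,278,610,350),.004,900),("coverrib",dark,(508,300,530,332),.03,10)):
    print(n); blobs(m,b,z,a)
cv2.imwrite("pics/crop.png",cv2.resize(im[140:245,110:400],(800,290),interpolation=cv2.INTER_CUBIC))
E
```

```text
tray
 ctr [0.5408 0.3297] edges [0.1551 0.222 ] ang [ -80.9 -169.8]
plate rib
box
 ctr [0.5677 0.0274] edges [0.1204 0.1914] ang [ -2.1 -92.9]
cover
 ctr [ 0.5069 -0.3225] edges [0.2003 0.1164] ang [-87.2 179.4]
coverrib
```

View pics/crop.png

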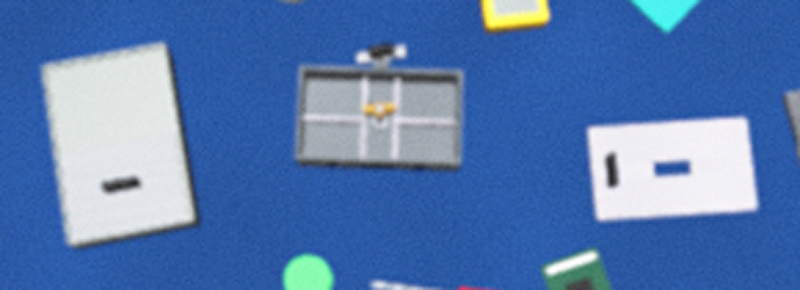

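The tray lies at roughly (0.54, 0.33) with yaw about +10°, the box at (0.568, 0.027) with yaw about -2.5°, and the cover at (0.507, -0.32) with its rib toward +y. I'll move toward the tray via a waypoint.

>>> servo_tool --targets '[[[0.06,-0.034,-0.08],[0,0,0]],[[0.12,-0.068,-0.08],[0,0,0]],[[0.18,-0.103,-0.08],[0,0,0]],[[0.24,-0.137,-0.08],[0,0,-0.1]],[[0.2955,-0.171,-0.08],[0,0,-0.3]],[[0.32,-0.22,-0.08],[0,0,-0.4]],[[0.345,-0.27,-0.08],[0,0,-0.5]],[[0.37,-0.32,-0.08],[0,0,-0.6]],[[0.395,-0.38,-0.08],[0,0,-0.7]],[[0.42,-0.43,-0.08],[0,0,-0.8]],[[0.445,-0.49,-0.08],[0,0,-1.0]],[[0.47,-0.54,-0.06],[0,0,-1.2]]]' --gripper 0.087

```text
time_s: 1.7
position: [0.4652, 0.0877, 0.2887]
tcp_rot: [[-0.015, 1.0, 0.004], [1.0, 0.015, -0.0], [-0.0, 0.004, -1.0]]
force: [0.6, 0.3, -0.1]
opening: 0.997
```

```bash
cat >> h.py <<'E'
def to(p,psi):
    s=telemetry.read_state(); R=s["tcp_rot"]; y=np.arctan2(R[1,0],R[0,0]); d=np.array(p)-s["position"]
    c,n=np.cos(y),np.sin(y); w=(y-np.radians(psi)+np.pi)%(2*np.pi)-np.pi
    print("pos",s["position"].round(4),"psi",np.degrees(y).round(2),"| shift",[round(float(v),4) for v in(c*d[0]+n*d[1],n*d[0]-c*d[1],-d[2])],"wz",round(float(w),4))
E
python3 - <<'E'
from h import *
s=telemetry.read_state(); print(s["time_s"],s["joint_positions"])
to((.52,.25,.26),100)
im,K,E=grab("wrist"); cv2.imwrite("pics/w1.png",im)
E
```

```text
1.7 [-2.88594006e+00  1.35720137e+01  9.82707383e+01 -2.26545733e-03
  6.79476054e+01 -3.75525481e+00]
pos [0.4652 0.0877 0.2887] psi 90.87 | shift [0.1615, 0.0572, 0.0287] wz -0.1593
```

View pics/w1.png

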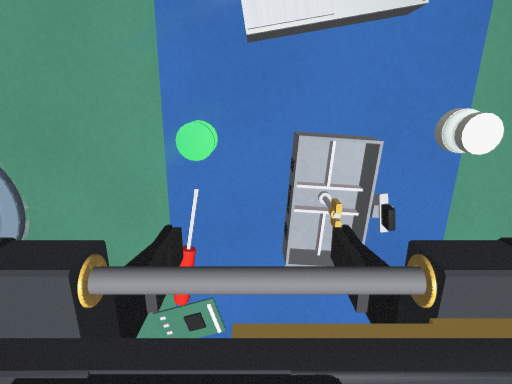

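The wrist view has the gripper across its lower half, the box at (330,200) with the nut at (337,213), and the tray edge at the top. Objects show best ahead of the tool's +x, so next I look at the tray.

>>> servo_tool --targets '[[[0.05,0.02,0],[0,0,-0.08]],[[0.09,0.04,0],[0,0,-0.16]],[[0.09,0.06,0],[0,0,-0.16]],[[0.09,0.06,0],[0,0,-0.16]],[[0.09,0.06,0],[0,0,-0.16]]]'

```text
time_s: 2.38
position: [0.5228, 0.1757, 0.2874]
tcp_rot: [[-0.167, 0.986, -0.002], [0.986, 0.167, -0.0], [0.0, -0.002, -1.0]]
force: [-0.9, -0.2, 0.6]
opening: 0.998
```

```bash
python3 - <<'E'
from h import *
im,K,E=grab("wrist"); cv2.imwrite("pics/w2.png",im); np.savez("w2.npz",im=im,K=K,E=E)
hsv=cv2.cvtColor(im,cv2.COLOR_BGR2HSV)
m=np.uint8((hsv[...,2]<70)*255); m[230:]=0
for c in cv2.findContours(m,cv2.RETR_EXTERNAL,cv2.CHAIN_APPROX_NONE)[0]:
    if cv2.contourArea(c)>60:
        b=cv2.boxPoints(cv2.minAreaRect(c)); P=np.array([ray(K,E,*p,.082)[:2] for p in b]);e=np.diff(P,axis=0)
        print(b.mean(0),P.mean(0).round(4),np.linalg.norm(e[:2],axis=1).round(4),np.degrees(np.arctan2(e[:2,1],e[:2,0])).round(1))
E
```

```text
(no output)
```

View pics/w2.png

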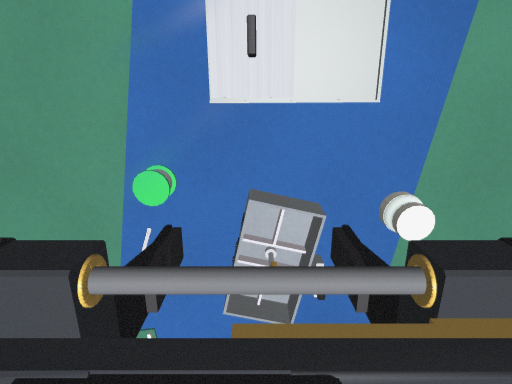

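The picture shows the plate rib at (252,35) and the tray's near edge along v=102 from u=210 to u=381. I'll convert these pixels.

```bash
python3 - <<'E'
from h import *
d=np.load("w2.npz"); im,K,E=d["im"],d["K"],d["E"]
for u,v,z in((210,102,.053),(381,102,.053),(205,0,.053),(391,0,.053),(252,15,.082),(252,50,.082),(295,60,.052)): print((u,v),ray(K,E,u,v,z).round(4))
a=ray(K,E,252,33,.082); 
to((a[0],a[1],.25),99.6)
print(im[36,240:266].mean(-1).astype(int), im[5:62,252].mean(-1).astype(int))
E
```

```text
(210, 102) [0.4531 0.2409 0.053 ]
(381, 102) [0.6636 0.2768 0.053 ]
(205, 0) [0.4335 0.3512 0.053 ]
(391, 0) [0.6431 0.3867 0.053 ]
(252, 15) [0.4906 0.3385 0.082 ]
(252, 50) [0.4962 0.3045 0.082 ]
(295, 60) [0.548  0.3064 0.052 ]
pos [0.5227 0.1756 0.2875] psi 99.63 | shift [0.1485, -0.0045, 0.0375] wz 0.0005
[220 222 221 224 221 223 221  82  74  85  91  93  94  98  90  50 170 216
 218 222 223 222 224 223 222 220] [223 222 223 222 222 222 222 224 222 180  88  93  95  93  95  96  95  94
  95  98  95  99  96  95  96  95  97  94  95  96  92  94  95  95  95  95
  93  94  95  92  93  91  94  95  95  94  93  94  65  35  21  26 169 222
 224 224 224]
```

Tray edge length is 213.6 mm (212 expected), yaw 9.7°, tray centre about (0.546, 0.330), rib about (0.493, 0.3205). I'll grip the plate rib.

>>> servo_tool --targets '[[[0.05,-0.002,0.05],[0,0,0]],[[0.1,-0.004,0.1],[0,0,0]],[[0.148,-0.005,0.15],[0,0,0]],[[0.148,-0.005,0.19],[0,0,0]],[[0.148,-0.005,0.21],[0,0,0]],[[0.148,-0.005,0.22],[0,0,0]],[[0.148,-0.005,0.23],[0,0,0]],[[0.148,-0.005,0.23],[0,0,0]]]' --gripper 0.05

```text
time_s: 3.42
position: [0.4943, 0.3208, 0.0581]
tcp_rot: [[-0.167, 0.986, 0.0], [0.986, 0.167, 0.0], [0.0, 0.0, -1.0]]
force: [-0.3, 0.3, -0.6]
opening: 0.57
```

>>> servo_tool --targets '[[[0,0,0],[0,0,0]],[[0,0,0],[0,0,0]],[[0,0,0],[0,0,0]],[[0,0,0],[0,0,0]],[[0,0,0],[0,0,0]]]' --gripper 0.0

```text
time_s: 4.05
position: [0.4935, 0.3212, 0.0578]
tcp_rot: [[-0.168, 0.986, -0.001], [0.986, 0.168, -0.0], [-0.0, -0.001, -1.0]]
force: [-1.8, 0.5, 1.2]
opening: 0.112
```

Opening is 9.7 mm, so the rib is gripped. Now slide it 100 mm along tray +x, which is tool +y.

>>> servo_tool --targets '[[[0,0.012,0],[0,0,0]],[[0,0.027,0],[0,0,0]],[[0,0.042,0],[0,0,0]],[[0,0.057,0],[0,0,0]],[[0,0.072,0],[0,0,0]],[[0,0.087,0],[0,0,0]],[[0,0.095,0],[0,0,0]],[[0,0.1,0],[0,0,0]],[[0,0.1,0],[0,0,0]],[[0,0.1,0],[0,0,0]]]'

```text
time_s: 5.3
position: [0.5934, 0.3381, 0.0578]
tcp_rot: [[-0.168, 0.986, 0.002], [0.986, 0.168, 0.0], [-0.0, 0.002, -1.0]]
force: [0.4, -0.3, 0.6]
opening: 0.113
```

>>> servo_tool --targets '[[[0,0,0],[0,0,0]],[[0,0,0],[0,0,0]],[[0,0,-0.005],[0,0,0]],[[0,0,-0.04],[0,0,0]],[[-0.05,-0.04,-0.1],[0,0,0]],[[-0.1,-0.08,-0.15],[0,0,0]],[[-0.15,-0.12,-0.18],[0,0,0]],[[-0.18,-0.13,-0.2],[0,0,0]],[[-0.18,-0.13,-0.2],[0,0,0]],[[-0.18,-0.13,-0.2],[0,0,0]],[[-0.18,-0.13,-0.2],[0,0,0]]]' --gripper 0.04

```text
time_s: 6.68
position: [0.4948, 0.1394, 0.2575]
tcp_rot: [[-0.168, 0.986, 0.0], [0.986, 0.168, 0.001], [0.0, 0.0, -1.0]]
force: [0.1, -0.1, -0.9]
opening: 0.465
```

```bash
python3 - <<'E'
from h import *
to((.5,.2,.25),99.7)
im,K,E=grab("wrist"); cv2.imwrite("pics/w3.png",im); np.savez("w3.npz",im=im,K=K,E=E)
E
```

```text
pos [0.4948 0.1394 0.2575] psi 99.69 | shift [0.0589, 0.0153, 0.0075] wz -0.0002
```

View pics/w3.png

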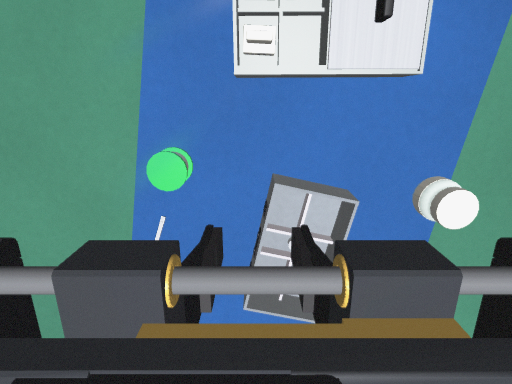

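The plate is aside. One cartridge is visible at (260,38) in the near pocket and the pocket beside it looks empty. I'll move forward and up to see all four pockets.

>>> servo_tool --targets '[[[0.05,-0.02,-0.03],[0,0,0]],[[0.09,-0.03,-0.05],[0,0,0]],[[0.09,-0.03,-0.06],[0,0,0]],[[0.09,-0.03,-0.06],[0,0,0]],[[0.09,-0.03,-0.06],[0,0,0]],[[0.09,-0.03,-0.06],[0,0,0]]]'

```text
time_s: 7.48
position: [0.45, 0.2217, 0.3167]
tcp_rot: [[-0.167, 0.986, -0.002], [0.986, 0.167, -0.001], [-0.0, -0.002, -1.0]]
force: [0.1, 0.2, -0.4]
opening: 0.46
```

```bash
python3 - <<'E'
from h import *
to((.5,.2,.25),99.7)
im,K,E=grab("wrist"); cv2.imwrite("pics/w4.png",cv2.resize(im[0:230,130:430],(780,598),interpolation=cv2.INTER_CUBIC)); np.savez("w4.npz",im=im,K=K,E=E)
E
```

```text
pos [0.45   0.2217 0.3167] psi 99.6 | shift [-0.0297, 0.0457, 0.0667] wz -0.0017
```

View pics/w4.png

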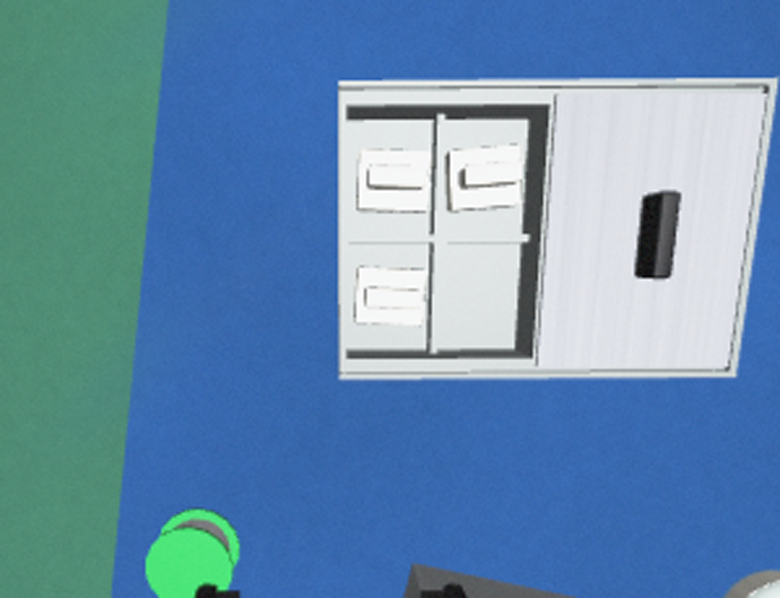

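Three cartridges show in the crop: bodies at about (391,295), (394,181) and (485,179), with rib tops at (395,297), (398,178) and (493,175). The fourth pocket is empty, and the plate has slid to the deck's end.

```bash
python3 - <<'E'
from h import *
d=np.load("w4.npz"); im,K,E=d["im"],d["K"],d["E"]
f=lambda u,v,z: ray(K,E,130+u/2.6,v/2.6,z)[:2]
# tray corners
q=np.array([f(339,377,.053),f(737,376,.053),f(776,80,.053),f(339,81,.053)]);c=q.mean(0);print("tray",q.round(4).tolist(),c.round(4))
e=q[1]-q[0]; yaw=np.arctan2(e[1],e[0]); print(np.degrees(yaw),np.linalg.norm(e),np.linalg.norm(q[3]-q[0]))
R=np.array([[np.cos(yaw),-np.sin(yaw)],[np.sin(yaw),np.cos(yaw)]])
for n,b,r in(("A",(391,295),(395,297)),("B",(394,181),(398,178)),("C",(485,179),(493,175))):
    pb=f(*b,.022);pr=f(*r,.046); print(n,"body",pb.round(4),"rib",pr.round(4),"in tray",(R.T@(pr-c)).round(4))
l,r=f(462,176,.046),f(521,170,.046);print("C dir",np.degrees(np.arctan2(*(r-l)[::-1])))
l,r=f(368,168,.046),f(425,166,.046);print("B dir",np.degrees(np.arctan2(*(f(427,190,.046)-f(368,187,.046))[::-1])))
l,r=f(365,307,.046),f(424,310,.046);print("A dir",np.degrees(np.arctan2(*(r-l)[::-1])))
cv2.imwrite("pics/crop5.png",cv2.resize(im[50:130,260:340],(720,720),interpolation=cv2.INTER_CUBIC)[:600])
g=im.astype(int).mean(-1);
E
```

```text
tray [[0.4526, 0.2404], [0.663, 0.2767], [0.6367, 0.4174], [0.4282, 0.3816]] [0.5451 0.329 ]
9.789551671921126 0.2134911491766426 0.14331922390107307
A body [0.4746 0.2861] rib [0.4749 0.2862] in tray [-0.0765 -0.0303]
B body [0.4649 0.3447] rib [0.4652 0.3441] in tray [-0.0762  0.0285]
C body [0.5129 0.3539] rib [0.5125 0.3536] in tray [-0.0279  0.0297]
C dir 15.05352117446799
B dir 6.904776071363698
A dir 6.803270158448071
```

View pics/crop5.png

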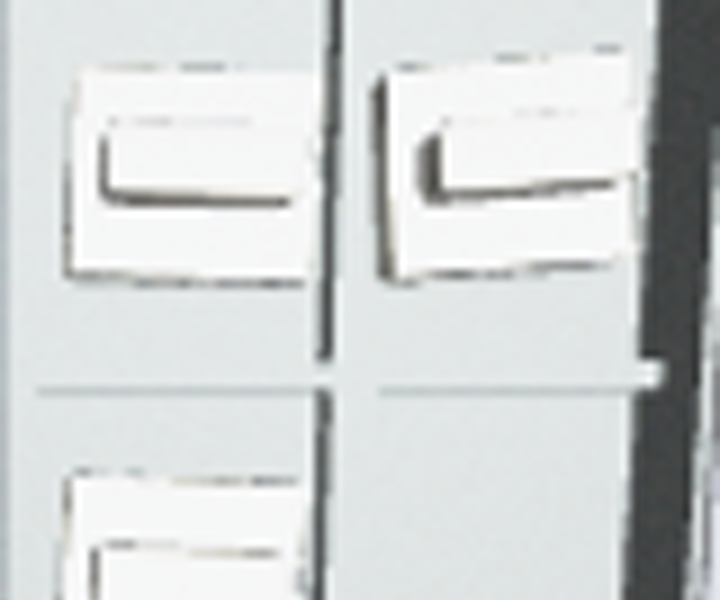

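Body and rib rays agree to 1 mm. I'll pick A first, at (0.4748, 0.2862) with psi about 8°.

>>> servo_tool --targets '[[[0.03,0.018,0.03],[0,0,0.18]],[[0.0595,0.035,0.06],[0,0,0.36]],[[0.0595,0.035,0.09],[0,0,0.54]],[[0.0595,0.035,0.12],[0,0,0.72]],[[0.0595,0.035,0.15],[0,0,0.9]],[[0.0595,0.035,0.18],[0,0,1.08]],[[0.0595,0.035,0.19],[0,0,1.26]],[[0.0595,0.035,0.196],[0,0,1.44]],[[0.0595,0.035,0.196],[0,0,1.6]],[[0.0595,0.035,0.196],[0,0,1.6]],[[0.0595,0.035,0.196],[0,0,1.6]],[[0.0595,0.035,0.196],[0,0,1.6]]]' --gripper 0.026

```text
time_s: 9.02
position: [0.4746, 0.2869, 0.1218]
tcp_rot: [[0.99, 0.14, 0.0], [0.14, -0.99, 0.0], [0.0, -0.0, -1.0]]
force: [-0.2, 0.6, 0.0]
opening: 0.296
```

```bash
python3 - <<'E'
from h import *
to((.4748,.2862,.031),7.8)
E
```

```text
pos [0.4746 0.2869 0.1218] psi 8.07 | shift [0.0001, 0.0008, 0.0908] wz 0.0047
```

>>> servo_tool --targets '[[[0,0.001,0.03],[0,0,0]],[[0,0.001,0.055],[0,0,0]],[[0,0.001,0.075],[0,0,0]],[[0,0.001,0.085],[0,0,0]],[[0,0.001,0.091],[0,0,0]],[[0,0.001,0.091],[0,0,0]]]'

```text
time_s: 9.78
position: [0.4747, 0.2861, 0.0308]
tcp_rot: [[0.99, 0.14, 0.0], [0.14, -0.99, 0.0], [0.0, -0.0, -1.0]]
force: [0.0, -0.7, 0.6]
opening: 0.297
```

>>> servo_tool --targets '[[[0,0,0],[0,0,0]],[[0,0,0],[0,0,0]],[[0,0,0],[0,0,0]],[[0,0,-0.01],[0,0,0]],[[0,0,-0.04],[0,0,0]],[[0,0,-0.09],[0,0,0]],[[0,0,-0.14],[0,0,0]],[[0,0,-0.18],[0,0,0]]]' --gripper 0.0

```text
time_s: 10.78
position: [0.4748, 0.2861, 0.2135]
tcp_rot: [[0.99, 0.139, 0.002], [0.139, -0.99, 0.001], [0.002, -0.001, -1.0]]
force: [-0.2, 0.6, -0.4]
opening: 0.109
```

```bash
python3 - <<'E'
from h import *
to((.44,.04,.22),-2.5)
E
```

```text
pos [0.4748 0.2861 0.2135] psi 8.01 | shift [-0.0687, 0.2389, -0.0065] wz 0.1835
```

Gripped, with the opening at 9.5 mm. Moving to a view position in front of the box.

>>> servo_tool --targets '[[[-0.017,0.055,0],[0,0,0.05]],[[-0.034,0.11,0],[0,0,0.1]],[[-0.051,0.165,0],[0,0,0.15]],[[-0.068,0.22,0],[0,0,0.183]],[[-0.068,0.239,0],[0,0,0.183]],[[-0.068,0.239,0],[0,0,0.183]],[[-0.068,0.239,0],[0,0,0.183]]]'

```text
time_s: 11.65
position: [0.4404, 0.0406, 0.211]
tcp_rot: [[0.999, -0.043, 0.0], [-0.043, -0.999, 0.0], [0.0, -0.0, -1.0]]
force: [0.1, -0.4, 0.0]
opening: 0.115
```

```bash
python3 - <<'E'
from h import *
to((.54,.08,.15),-2.5)
im,K,E=grab("wrist"); cv2.imwrite("pics/w6.png",im); np.savez("w6.npz",im=im,K=K,E=E)
E
```

```text
pos [0.4404 0.0406 0.211 ] psi -2.46 | shift [0.0978, -0.0437, 0.061] wz 0.0007
```

View pics/w6.png

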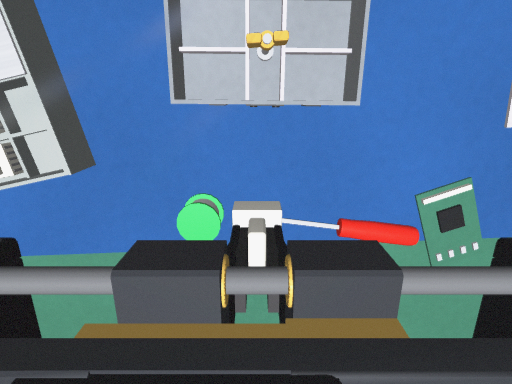

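The box's near rim corners are at (172,104) and (361,105), the nut at (267,38), and the stud base at about (264,52). The cartridge is held straight.

```bash
python3 - <<'E'
from h import *
d=np.load("w6.npz"); im,K,E=d["im"],d["K"],d["E"]
f=lambda u,v,z: ray(K,E,u,v,z)[:2]
L,R_=f(171.5,104,.054),f(361,105,.054); e=L-R_; print(L,R_,np.linalg.norm(e)); ux=np.array([e[1],-e[0]])/np.linalg.norm(e)
print("yaw",np.degrees(np.arctan2(ux[1],ux[0])),"centre",(L+R_)/2+.055*ux)
print("nut top",f(267,38,.092)); 
# divider (along x... ) tops z .022: cross divider y=0? line v~50 from 180 to 352
print("side rim dirs",[np.degrees(np.arctan2(*(f(a,5,.054)-f(b,100,.054))[::-1])) for a,b in((164,171.3),(368.5,361))])
g=im.astype(int).mean(-1)
print(g[85:112,210].astype(int),g[85:112,320].astype(int)); print(g[60,160:185].astype(int),g[60,350:375].astype(int))
E
```

```text
[0.51986197 0.12310455] [ 0.51078387 -0.06791639] 0.19123653797506693
yaw -2.7208828498089166 centre [0.57026092 0.0249832 ]
nut top [0.56959177 0.02631664]
side rim dirs [np.float64(-2.4680338387854337), np.float64(-1.4787511303784242)]
[189 187 185 186 186 186 187 187 188 185 187 185 186 187 186 189 189 189
 190 124 122 124 127 124 127 124 124] [188 191 188 186 188 184 185 185 188 187 188 186 188 189 190 170 185 186
 187 188 106  99 120 123 120 121 122]
[121 120 122 121 120 120 117 148 181 183 182 156  83  78  77  75  75  77
  74  75  77  75  78 154 187] [ 88  90  91  90  91  87  84  90  88  89 153 182 183 182 157 126 123 122
 120 125 122 121 122 123 122]
```

Box centre is (0.570, 0.0255) with yaw -2.5°; the rim reads 191.2 mm (190 expected). I'll place A in bay (-,+) at (0.546, 0.0826).

>>> servo_tool --targets '[[[0.05,-0.023,0.02],[0,0,0]],[[0.09,-0.04,0.04],[0,0,0]],[[0.1036,-0.0465,0.06],[0,0,0]],[[0.1036,-0.0465,0.08],[0,0,0]],[[0.1036,-0.0465,0.11],[0,0,0]],[[0.1036,-0.0465,0.14],[0,0,0]],[[0.1036,-0.0465,0.16],[0,0,0]],[[0.1036,-0.0465,0.173],[0,0,0]],[[0.1036,-0.0465,0.179],[0,0,0]],[[0.1036,-0.0465,0.179],[0,0,0]],[[0.1036,-0.0465,0.179],[0,0,0]]]'

```text
time_s: 13.08
position: [0.5466, 0.082, 0.0323]
tcp_rot: [[0.999, -0.043, 0.001], [-0.043, -0.999, -0.0], [0.001, 0.0, -1.0]]
force: [-0.1, 0.1, -0.1]
opening: 0.114
```

>>> servo_tool --targets '[[[0,0,0],[0,0,0]],[[0,0,0],[0,0,0]],[[0,0,0],[0,0,0]],[[0,0,-0.02],[0,0,0]],[[0,0,-0.06],[0,0,0]],[[0,0,-0.11],[0,0,0]],[[0,0,-0.11],[0,0,0]],[[0,0,-0.11],[0,0,0]]]' --gripper 0.026

```text
time_s: 14.08
position: [0.5456, 0.0819, 0.1416]
tcp_rot: [[0.999, -0.043, -0.001], [-0.043, -0.999, -0.0], [-0.001, 0.0, -1.0]]
force: [-1.1, -0.7, 0.1]
opening: 0.298
```

```bash
python3 - <<'E'
from h import *
to((.4652,.3441,.14),8)
E
```

```text
pos [0.5456 0.0819 0.1416] psi -2.47 | shift [-0.0916, -0.2585, 0.0016] wz -0.1828
```

>>> servo_tool --targets '[[[-0.02,-0.055,0],[0,0,-0.05]],[[-0.04,-0.11,0],[0,0,-0.1]],[[-0.06,-0.165,0],[0,0,-0.15]],[[-0.08,-0.22,0],[0,0,-0.183]],[[-0.0916,-0.2585,0],[0,0,-0.183]],[[-0.0916,-0.2585,0],[0,0,-0.183]],[[-0.0916,-0.2585,0.04],[0,0,-0.183]],[[-0.0916,-0.2585,0.07],[0,0,-0.183]],[[-0.0916,-0.2585,0.09],[0,0,-0.183]],[[-0.0916,-0.2585,0.105],[0,0,-0.183]],[[-0.0916,-0.2585,0.1105],[0,0,-0.183]],[[-0.0916,-0.2585,0.1105],[0,0,-0.183]]]'

```text
time_s: 15.58
position: [0.4659, 0.3437, 0.031]
tcp_rot: [[0.99, 0.139, -0.0], [0.139, -0.99, -0.0], [-0.0, 0.0, -1.0]]
force: [-0.6, 0.3, 0.7]
opening: 0.299
```

>>> servo_tool --targets '[[[0,0,0],[0,0,0]],[[0,0,0],[0,0,0]],[[0,0,0],[0,0,0]],[[0,0,-0.01],[0,0,0]],[[0,0,-0.04],[0,0,0]],[[0,0,-0.09],[0,0,0]],[[0,0,-0.12],[0,0,0]],[[0,0,-0.12],[0,0,0]]]' --gripper 0.0

```text
time_s: 16.58
position: [0.4676, 0.3451, 0.1545]
tcp_rot: [[0.99, 0.14, 0.006], [0.14, -0.99, 0.003], [0.007, -0.002, -1.0]]
force: [-0.1, -0.2, -0.7]
opening: 0.113
```

```bash
python3 - <<'E'
from h import *
to((.5411,-.0293,.0315),-2.5)
E
```

```text
pos [0.4676 0.3451 0.1545] psi 8.02 | shift [0.0206, 0.381, 0.123] wz 0.1836
```

>>> servo_tool --targets '[[[0.003,0.055,-0.01],[0,0,0.03]],[[0.006,0.11,-0.01],[0,0,0.06]],[[0.009,0.165,-0.01],[0,0,0.09]],[[0.012,0.22,-0.01],[0,0,0.12]],[[0.016,0.275,-0.01],[0,0,0.15]],[[0.02,0.33,-0.01],[0,0,0.183]],[[0.0225,0.38,0],[0,0,0.183]],[[0.0225,0.38,0.03],[0,0,0.183]],[[0.0225,0.38,0.03],[0,0,0.183]],[[0.0225,0.38,0.03],[0,0,0.183]],[[0.0225,0.38,0.03],[0,0,0.183]]]'

```text
time_s: 17.95
position: [0.5414, -0.0284, 0.122]
tcp_rot: [[0.999, -0.042, 0.001], [-0.042, -0.999, -0.0], [0.001, 0.0, -1.0]]
force: [-0.7, -0.1, -0.4]
opening: 0.112
```

```bash
python3 - <<'E'
from h import *
to((.5411,-.0293,.0315),-2.5)
E
```

```text
pos [ 0.5414 -0.0284  0.122 ] psi -2.39 | shift [-0.0003, 0.0009, 0.0905] wz 0.0019
```

>>> servo_tool --targets '[[[0,0.001,0.03],[0,0,0]],[[0,0.001,0.055],[0,0,0]],[[0,0.001,0.075],[0,0,0]],[[0,0.001,0.085],[0,0,0]],[[0,0.001,0.09],[0,0,0]],[[0,0.001,0.09],[0,0,0]],[[0,0.001,0.09],[0,0,0]]]'

```text
time_s: 18.82
position: [0.5415, -0.0301, 0.0319]
tcp_rot: [[0.999, -0.043, 0.001], [-0.043, -0.999, -0.0], [0.001, 0.0, -1.0]]
force: [1.3, 0.3, -0.2]
opening: 0.112
```

>>> servo_tool --targets '[[[0,0,0],[0,0,0]],[[0,0,0],[0,0,0]],[[0,0,0],[0,0,0]],[[0,0,-0.02],[0,0,0]],[[0,0,-0.06],[0,0,0]],[[0,0,-0.11],[0,0,0]],[[0,0,-0.11],[0,0,0]],[[0,0,-0.11],[0,0,0]],[[0,0,-0.11],[0,0,0]]]' --gripper 0.026

```text
time_s: 19.95
position: [0.5398, -0.0298, 0.1399]
tcp_rot: [[0.999, -0.043, -0.003], [-0.043, -0.999, 0.001], [-0.003, -0.001, -1.0]]
force: [-0.0, 0.2, -0.6]
opening: 0.296
```

```bash
python3 - <<'E'
from h import *
to((.5125,.3536,.14),14)
E
```

```text
pos [ 0.5398 -0.0298  0.1399] psi -2.48 | shift [-0.0438, -0.3819, -0.0001] wz -0.2877
```

>>> servo_tool --targets '[[[-0.007,-0.055,0],[0,0,-0.05]],[[-0.014,-0.11,0],[0,0,-0.1]],[[-0.02,-0.165,0],[0,0,-0.15]],[[-0.027,-0.22,0],[0,0,-0.2]],[[-0.033,-0.275,0],[0,0,-0.25]],[[-0.039,-0.33,0],[0,0,-0.288]],[[-0.0438,-0.3819,0],[0,0,-0.288]],[[-0.0438,-0.3819,0],[0,0,-0.288]],[[-0.0438,-0.3819,0],[0,0,-0.288]],[[-0.0438,-0.3819,0.02],[0,0,-0.288]],[[-0.0438,-0.3819,0.03],[0,0,-0.288]],[[-0.0438,-0.3819,0.03],[0,0,-0.288]]]'

```text
time_s: 21.45
position: [0.5132, 0.3518, 0.1101]
tcp_rot: [[0.971, 0.241, -0.003], [0.241, -0.971, -0.001], [-0.003, 0.001, -1.0]]
force: [0.3, -0.3, 1.3]
opening: 0.301
```

```bash
python3 - <<'E'
from h import *
to((.5125,.3536,.031),14)
E
```

```text
pos [0.5132 0.3518 0.1101] psi 13.93 | shift [-0.0002, -0.0019, 0.0791] wz -0.0013
```

>>> servo_tool --targets '[[[0,-0.002,0.03],[0,0,0]],[[0,-0.002,0.055],[0,0,0]],[[0,-0.002,0.07],[0,0,0]],[[0,-0.002,0.079],[0,0,0]],[[0,-0.002,0.079],[0,0,0]]]'

```text
time_s: 22.08
position: [0.5132, 0.3552, 0.0321]
tcp_rot: [[0.97, 0.242, -0.0], [0.242, -0.97, -0.0], [-0.0, 0.0, -1.0]]
force: [-0.2, 0.1, -0.1]
opening: 0.302
```

>>> servo_tool --targets '[[[0,0,0],[0,0,0]],[[0,0,0],[0,0,0]],[[0,0,0],[0,0,0]],[[0,0,-0.01],[0,0,0]],[[0,0,-0.04],[0,0,0]],[[0,0,-0.09],[0,0,0]],[[0,0,-0.12],[0,0,0]],[[0,0,-0.12],[0,0,0]],[[0,0,-0.12],[0,0,0]],[[0,0,-0.12],[0,0,0]]]' --gripper 0.0

```text
time_s: 23.32
position: [0.512, 0.3548, 0.1506]
tcp_rot: [[0.97, 0.242, -0.003], [0.242, -0.97, -0.001], [-0.003, 0.001, -1.0]]
force: [0.2, -0.4, 0.3]
opening: 0.114
```

```bash
python3 - <<'E'
from h import *
to((.5989,.0803,.0315),-2.5)
E
```

```text
pos [0.512  0.3548 0.1506] psi 14.02 | shift [0.0178, 0.2873, 0.1191] wz 0.2884
```

>>> servo_tool --targets '[[[0.004,0.055,-0.01],[0,0,0.06]],[[0.007,0.11,-0.01],[0,0,0.12]],[[0.01,0.165,-0.01],[0,0,0.18]],[[0.014,0.22,-0.01],[0,0,0.24]],[[0.0178,0.27,0],[0,0,0.288]],[[0.0178,0.2873,0.03],[0,0,0.288]],[[0.0178,0.2873,0.03],[0,0,0.288]],[[0.0178,0.2873,0.03],[0,0,0.288]],[[0.0178,0.2873,0.03],[0,0,0.288]],[[0.0178,0.2873,0.03],[0,0,0.288]]]'

```text
time_s: 24.58
position: [0.6004, 0.082, 0.1232]
tcp_rot: [[0.999, -0.042, 0.002], [-0.042, -0.999, 0.0], [0.002, -0.0, -1.0]]
force: [-1.0, -0.5, 0.2]
opening: 0.11
```

```bash
python3 - <<'E'
from h import *
to((.5989,.0803,.0315),-2.5)
E
```

```text
pos [0.6004 0.082  0.1232] psi -2.38 | shift [-0.0014, 0.0017, 0.0917] wz 0.0021
```

>>> servo_tool --targets '[[[-0.0005,0.001,0.03],[0,0,0]],[[-0.0005,0.001,0.055],[0,0,0]],[[-0.0005,0.001,0.075],[0,0,0]],[[-0.0005,0.001,0.085],[0,0,0]],[[-0.0005,0.001,0.091],[0,0,0]],[[-0.0005,0.001,0.091],[0,0,0]],[[-0.0005,0.001,0.091],[0,0,0]]]'

```text
time_s: 25.45
position: [0.5999, 0.0802, 0.0329]
tcp_rot: [[0.999, -0.043, 0.001], [-0.043, -0.999, 0.0], [0.001, -0.0, -1.0]]
force: [-1.8, 0.3, 6.0]
opening: 0.111
```

>>> servo_tool --targets '[[[0,0,0],[0,0,0]],[[0,0,0],[0,0,0]],[[0,0,0],[0,0,0]],[[0,0,-0.02],[0,0,0]],[[0,0,-0.06],[0,0,0]],[[0,0,-0.11],[0,0,0]],[[-0.06,0.02,-0.16],[0,0,0]],[[-0.12,0.04,-0.2],[0,0,0]],[[-0.17,0.06,-0.23],[0,0,0]],[[-0.17,0.06,-0.23],[0,0,0]],[[-0.17,0.06,-0.23],[0,0,0]],[[-0.17,0.06,-0.23],[0,0,0]]]' --gripper 0.026

```text
time_s: 26.95
position: [0.428, 0.0273, 0.2611]
tcp_rot: [[0.999, -0.043, 0.001], [-0.043, -0.999, 0.0], [0.001, -0.0, -1.0]]
force: [0.2, -0.5, -0.5]
opening: 0.299
```

```bash
python3 - <<'E'
from h import *
to((.46,-.3,.25),0)
im,K,E=grab("wrist"); cv2.imwrite("pics/w7.png",cv2.resize(im[0:220,130:420],(780,592),interpolation=cv2.INTER_CUBIC)); np.savez("w7.npz",im=im,K=K,E=E)
E
```

```text
pos [0.428  0.0273 0.2611] psi -2.49 | shift [0.0462, 0.3256, 0.0111] wz -0.0435
```

View pics/w7.png

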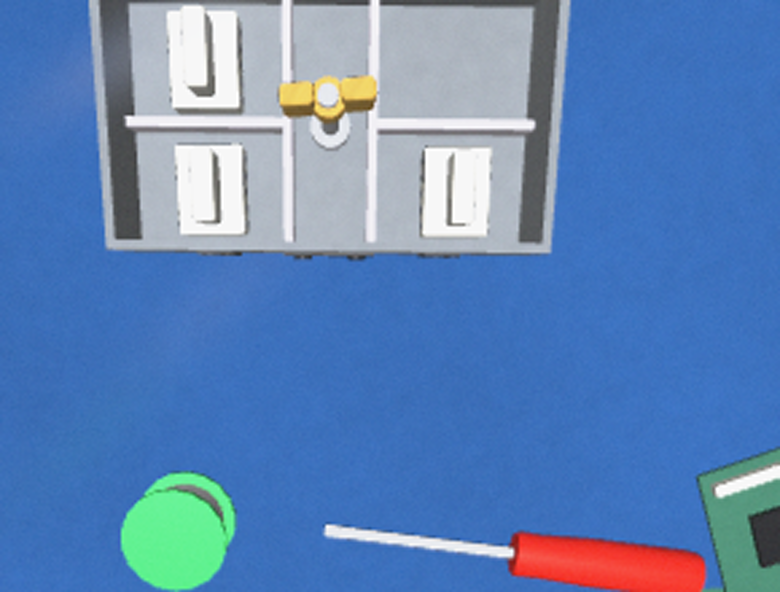

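All three cartridges stand upright in bays: (205,60), (210,190) and (457,190). The nut's stud top is at (328,95) with the wings nearly along the box's y. I'll refine the box pose and go to the cover.

```bash
python3 - <<'E'
from h import *
d=np.load("w7.npz"); im,K,E=d["im"],d["K"],d["E"]
s=290/780; f=lambda u,v,z: ray(K,E,130+u*s,v*s,z)[:2]
L,R_=f(107,248,.054),f(551,252,.054); e=L-R_; ux=np.array([e[1],-e[0]])/np.linalg.norm(e)
print(np.linalg.norm(e),"yaw",np.degrees(np.arctan2(ux[1],ux[0])),"centre",(L+R_)/2+.055*ux)
print("stud top",f(328,94,.084)); e=f(281,96,.092)-f(375,90,.092); print("wing dir (y)",np.degrees(np.arctan2(e[1],e[0])),np.linalg.norm(e))
E
```

```text
0.19063898837311724 yaw -2.9532739181560266 centre [0.57066139 0.02547772]
stud top [0.57079857 0.0257503 ]
wing dir (y) 90.83890213897054 0.034483293389608774
```

>>> servo_tool --targets '[[[0.006,0.055,0],[0,0,0]],[[0.012,0.11,0],[0,0,0]],[[0.01,0.165,0],[0,0,0]],[[0,0.22,0],[0,0,0]],[[0,0.26,0],[0,0,0]],[[0,0.26,0],[0,0,0]],[[0,0.26,0],[0,0,0]],[[0,0.26,0],[0,0,0]]]' --gripper 0.04

```text
time_s: 28.0
position: [0.416, -0.231, 0.2607]
tcp_rot: [[0.999, -0.041, -0.001], [-0.041, -0.999, 0.001], [-0.001, -0.001, -1.0]]
force: [-0.2, 0.6, -0.0]
opening: 0.46
```

```bash
python3 - <<'E'
from h import *
to((.5,-.247,.25),0)
im,K,E=grab("wrist"); cv2.imwrite("pics/w8.png",im); np.savez("w8.npz",im=im,K=K,E=E)
E
```

```text
pos [ 0.416  -0.231   0.2607] psi -2.37 | shift [0.0846, 0.0125, 0.0107] wz -0.0414
```

View pics/w8.png

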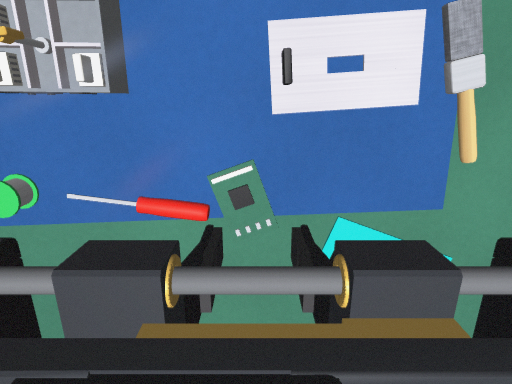

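The cover's corners are at about (268,21), (425,10), (418,104) and (274,114), its rib at (287,66), and its slot centre at (345,64).

```bash
python3 - <<'E'
from h import *
d=np.load("w8.npz"); im,K,E=d["im"],d["K"],d["E"]
hsv=cv2.cvtColor(im,cv2.COLOR_BGR2HSV); m=np.uint8(((hsv[...,1]<60)&(hsv[...,2]>120))*255); m[:,:255]=0; m[:,432:]=0; m[135:]=0
c=max(cv2.findContours(m,cv2.RETR_EXTERNAL,cv2.CHAIN_APPROX_NONE)[0],key=cv2.contourArea)
q=cv2.approxPolyDP(cv2.convexHull(c),8,True)[:,0]; P=np.array([ray(K,E,*p,.009)[:2] for p in q]); print(q.tolist(),P.round(4).tolist(),"ctr",P.mean(0))
for i in range(len(P)):
    e=P[(i+1)%len(P)]-P[i]; print(np.linalg.norm(e).round(4),np.degrees(np.arctan2(e[1],e[0])).round(2))
b=np.uint8((hsv[...,2]<75)*255); b[:,:275]=0;b[:,300:]=0;b[:40]=0;b[95:]=0
ys,xs=np.nonzero(b); print("dark",xs.min(),xs.max(),ys.min(),ys.max()); print(hsv[60,276:300,2],hsv[40:95,288,2])
s=np.uint8((hsv[...,1]>120)*255); s[:,:310]=0;s[:,380:]=0;s[:45]=0;s[85:]=0; M=cv2.moments(s,True); u,v=M["m10"]/M["m00"],M["m01"]/M["m00"]; print("slot",u,v,ray(K,E,u,v,.009))
cv2.imwrite("pics/w8c.png",cv2.resize(im[35:100,265:320],(550,650),interpolation=cv2.INTER_CUBIC)[:600])
for uv in((287,50),(288,80),(287.5,66)): print(uv,ray(K,E,*uv,.035))
E
```

```text
[[425, 9], [417, 104], [272, 113], [268, 21]] [[0.5914, -0.4403], [0.4815, -0.443], [0.4779, -0.2536], [0.5863, -0.2516]] ctr [ 0.53427102 -0.34711267]
0.1099 -178.62
0.1894 91.11
0.1085 1.06
0.1888 -88.45
dark 282 291 49 84
[236 236 237 235 235 200  67  35  70 104  94  93  93  83  71  90 235 238
 237 238 238 238 238 239] [237 238 238 238 236 238 239 205  92  89  94  92  92  92  90  90  91  91
  91  91  93  92  89  90  86  89  86  88  87  87  88  90  88  87  85  82
  88  85  85  81  86  83  81  50  80 234 238 237 237 239 237 238 238 236
 235]
slot 344.9981308411215 63.82803738317757 [ 0.53412741 -0.34700669  0.009     ]
(287, 50) [ 0.54956403 -0.27174326  0.035     ]
(288, 80) [ 0.51657743 -0.27254716  0.035     ]
(287.5, 66) [ 0.53219062 -0.2721273   0.035     ]
```

The cover has been knocked: it is now at (0.5342, -0.347), about 35 mm from the first estimate, with yaw 1.2°. It measures 189x109 mm and rib and slot agree. I'll grasp the rib.

>>> servo_tool --targets '[[[0.05,0.015,0.05],[0,0,-0.03]],[[0.1,0.03,0.1],[0,0,-0.06]],[[0.118,0.0362,0.15],[0,0,-0.0623]],[[0.118,0.0362,0.19],[0,0,-0.0623]],[[0.118,0.0362,0.2],[0,0,-0.0623]],[[0.118,0.0362,0.2],[0,0,-0.0623]],[[0.118,0.0362,0.2],[0,0,-0.0623]],[[0.118,0.0362,0.2],[0,0,-0.0623]]]'

```text
time_s: 29.05
position: [0.5331, -0.2744, 0.0635]
tcp_rot: [[1.0, 0.019, 0.003], [0.019, -1.0, -0.002], [0.003, 0.002, -1.0]]
force: [0.1, -0.3, 1.2]
opening: 0.458
```

```bash
python3 - <<'E'
from h import *
to((.5323,-.272,.013),1.2)
E
```

```text
pos [ 0.5331 -0.2744  0.0635] psi 1.09 | shift [-0.0008, -0.0024, 0.0505] wz -0.0019
```

>>> servo_tool --targets '[[[0,-0.001,0.02],[0,0,-0.002]],[[0,-0.001,0.035],[0,0,-0.002]],[[0,-0.001,0.045],[0,0,-0.002]],[[0,-0.001,0.049],[0,0,-0.002]],[[0,-0.001,0.0495],[0,0,-0.002]],[[0,-0.001,0.0495],[0,0,-0.002]]]'

```text
time_s: 29.8
position: [0.5325, -0.2729, 0.012]
tcp_rot: [[1.0, 0.021, 0.001], [0.021, -1.0, -0.0], [0.001, 0.0, -1.0]]
force: [-0.8, 0.1, 0.1]
opening: 0.463
```

>>> servo_tool --targets '[[[0,0,0],[0,0,0]],[[0,0,0],[0,0,0]],[[0,0,0],[0,0,0]],[[0,0,0],[0,0,0]],[[0,0,0],[0,0,0]]]' --gripper 0.0

```text
time_s: 30.42
position: [0.5322, -0.2726, 0.0118]
tcp_rot: [[1.0, 0.021, -0.0], [0.021, -1.0, 0.0], [-0.0, -0.0, -1.0]]
force: [-0.2, 0.2, 1.2]
opening: 0.113
```

>>> servo_tool --targets '[[[0,0,-0.005],[0,0,0]],[[0,0,-0.02],[0,0,0]],[[0,0,-0.045],[0,0,0]],[[0,0,-0.075],[0,0,0]],[[0,0,-0.105],[0,0,0]],[[0,0,-0.135],[0,0,0]],[[0,0,-0.155],[0,0,0]],[[0,0,-0.165],[0,0,0]],[[0,0,-0.165],[0,0,0]],[[0,0,-0.165],[0,0,0]]]'

```text
time_s: 31.68
position: [0.5315, -0.2722, 0.1758]
tcp_rot: [[1.0, 0.021, -0.002], [0.021, -1.0, 0.001], [-0.002, -0.001, -1.0]]
force: [-0.1, -0.6, -3.7]
opening: 0.113
```

```bash
python3 - <<'E'
from h import *
s=telemetry.read_state(); print(s["opening"],s["force"],s["moment"])
to((.5744,.1005,.177),-2.8)
E
```

```text
0.1130425862681875 [-0.07947911 -0.62784643 -3.73788126] [ 0.27124603  0.03333359 -0.01097398]
pos [ 0.5315 -0.2722  0.1758] psi 1.2 | shift [0.0507, -0.3717, -0.0012] wz 0.0699
```

>>> servo_tool --targets '[[[0.003,-0.02,0],[0,0,0.005]],[[0.008,-0.055,0],[0,0,0.01]],[[0.013,-0.095,0],[0,0,0.02]],[[0.018,-0.135,0],[0,0,0.03]],[[0.024,-0.175,0],[0,0,0.04]],[[0.03,-0.215,0],[0,0,0.05]],[[0.035,-0.255,0],[0,0,0.06]],[[0.04,-0.295,0],[0,0,0.07]],[[0.045,-0.33,0],[0,0,0.07]],[[0.049,-0.358,0],[0,0,0.07]],[[0.0507,-0.3717,0],[0,0,0.07]],[[0.0507,-0.3717,0],[0,0,0.07]]]'

```text
time_s: 33.17
position: [0.5744, 0.1011, 0.1763]
tcp_rot: [[0.999, -0.047, -0.001], [-0.047, -0.999, -0.0], [-0.001, 0.0, -1.0]]
force: [-0.6, 0.5, -2.9]
opening: 0.115
```

>>> servo_tool --targets '[[[0,0,0],[0,0,0]],[[0,0,0],[0,0,0]],[[0,0,0],[0,0,0]]]'

```text
time_s: 33.55
position: [0.5751, 0.0991, 0.1768]
tcp_rot: [[0.999, -0.05, -0.0], [-0.05, -0.999, -0.0], [-0.0, 0.0, -1.0]]
force: [0.2, -1.3, -3.4]
opening: 0.115
```

```bash
python3 - <<'E'
from h import *
s=telemetry.read_state(); print(s["opening"],s["force"])
to((.5744,.1005,.177),-2.8)
a,K,E=grab("wrist"); np.savez("w9.npz",im=a,K=K,E=E)
b,K2,E2=grab("side"); np.savez("s9.npz",im=b,K=K2,E=E2)
p=proj(K2,E2,(.57,.03,.15)).astype(int);print(p)
x=max(0,min(p[0]-90,332));y=max(0,min(p[1]-90,204));print(x,y)
cv2.imwrite("pics/w9.png",np.hstack([cv2.resize(a[:384,:],(420,315)),cv2.resize(b[y:y+150,x:x+180],(378,315))]))
E
```

```text
0.11494703137780489 [ 0.17365387 -1.29451611 -3.41735058]
pos [0.5751 0.0991 0.1768] psi -2.88 | shift [-0.0007, -0.0014, -0.0002] wz -0.0014
[274 170]
184 80
```

View pics/w9.png

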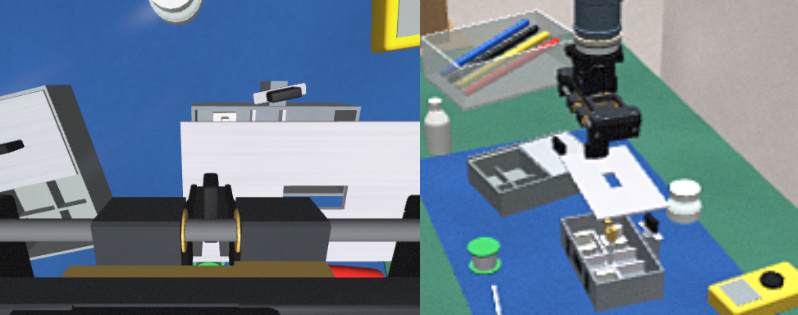

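The held cover shows in the wrist view, with its far-left corner at about (220,149) in full-res pixels and its slot at about (345–424, 226–254). The cover is level and the nut is beneath it. I'll measure the cover in the hand.

```bash
python3 - <<'E'
from h import *
d=np.load("w9.npz"); im,K,E=d["im"],d["K"],d["E"]; g=im.astype(int).mean(-1); h=cv2.cvtColor(im,cv2.COLOR_BGR2HSV)
z=.174; f=lambda u,v: ray(K,E,u,v,z)[:2]
def edge(a): # subpixel of the strongest step
    k=np.argmax(np.abs(np.diff(a))); return k+.5
far=[]
for u in range(235,440,10): far.append((u,130+edge(g[130:165,u])))
far=np.array(far); 
lef=np.array([(205+edge(g[v,205:240]),v) for v in range(160,196,6)]); 
print(far.round(1).tolist()); print(lef.tolist())
p=np.polyfit(far[:,0],far[:,1],1); q=np.polyfit(lef[:,1],lef[:,0],1)
A,B=f(240,np.polyval(p,240)),f(430,np.polyval(p,430)); e=A-B; print("far edge yaw",np.degrees(np.arctan2(-e[0],e[1])))
v=149.; 
for _ in range(5): u=np.polyval(q,v); v=np.polyval(p,u)
C=f(u,v); print("corner",u,v,C)
t=np.arctan2(-e[0],e[1]); ux=np.array([np.cos(t),np.sin(t)]);uy=np.array([-np.sin(t),np.cos(t)])
ctr=C-.055*ux-.095*uy; print("centre from corner",ctr)
b=np.uint8((h[...,1]>90)*255); b[:222]=0;b[258:]=0;b[:,335:][:,100:]=0;b[:,:335]=0
ys,xs=np.nonzero(b);print("slot",xs.min(),xs.max(),ys.min(),ys.max())
print(g[232,335:435].astype(int)); print(g[215:262,390].astype(int))
E
```

```text
[[235.0, 148.5], [245.0, 148.5], [255.0, 148.5], [265.0, 137.5], [275.0, 137.5], [285.0, 137.5], [295.0, 148.5], [305.0, 148.5], [315.0, 148.5], [325.0, 148.5], [335.0, 148.5], [345.0, 148.5], [355.0, 148.5], [365.0, 148.5], [375.0, 148.5], [385.0, 148.5], [395.0, 148.5], [405.0, 148.5], [415.0, 147.5], [425.0, 147.5], [435.0, 148.5]]
[[219.5, 160.0], [219.5, 166.0], [220.5, 172.0], [220.5, 178.0], [220.5, 184.0], [220.5, 190.0]]
far edge yaw -4.197733972451673
corner 218.98976531447684 144.10633950501128 [0.63327992 0.11657565]
centre from corner [0.57147358 0.02585643]
slot 345 417 239 252
[233 233 232 232 233 233 233 233 233 233 141  91  88  85  87  90  87  90
  88  84  88  88  86  90  84  84  86  87  86  86  82  86  86  87  88  87
  87  86  87  87  86  86  87  86  86  87  85  86  85  85  87  88  87  88
  82  88  88  85  84  87  87  88  83  87  87  83  89  86  87  84  86  86
  88  87  87  88  90  88  86  84  78  78  79 114 133 119 115 115 204 228
 230 229 230 230 229 229 229 229 229 229]
[231 231 231 231 232 231 231 231 233 233 232 145  92  85  85  86  88  88
  88  87 123 161 162 163 118 105 105 109 108 108 107 107 103 105 106 105
 108 118 123 121 174 101  45  34  31  42  36]
```

```bash
python3 - <<'E'
from h import *
d=np.load("w9.npz"); K,E=d["K"],d["E"]
f=lambda u,v,z=.174: ray(K,E,u,v,z)[:2]
A,B=f(240,149),f(430,148.6); e=A-B; t=np.arctan2(-e[0],e[1]); print("yaw",np.degrees(t))
ux=np.array([np.cos(t),np.sin(t)]);uy=np.array([-np.sin(t),np.cos(t)])
C=f(219,149); print("corner",C,"ctr",C-.055*ux-.095*uy)
S=f(346,226.5); S2=f(423,226.5); print("slot",S,S2,np.linalg.norm(S-S2),"ctr",S-.0095*ux-.023*uy,(S+S2)/2-.0095*ux)
E
```

```text
yaw -2.7318385578131767
corner [0.63062149 0.11679777] ctr [0.57115615 0.02452712]
slot [0.58123771 0.0459468 ] [0.57897989 0.00062091] 0.045382088088488745 ctr [0.57065229 0.02342572] [0.5706196  0.02373664]
```

Cover centre is (0.571, 0.024) against the box at (0.5707, 0.0256), so I shift +1.6 mm in y. Yaw matches. I descend in two stages.

>>> servo_tool --targets '[[[0,-0.0015,0.02],[0,0,0]],[[0,-0.0015,0.04],[0,0,0]],[[0,-0.0015,0.055],[0,0,0]],[[0,-0.0015,0.065],[0,0,0]],[[0,-0.0015,0.07],[0,0,0]],[[0,-0.0015,0.07],[0,0,0]],[[0,-0.0015,0.07],[0,0,0]]]'

```text
time_s: 34.52
position: [0.5756, 0.1015, 0.1073]
tcp_rot: [[0.999, -0.049, 0.001], [-0.049, -0.999, -0.0], [0.001, -0.0, -1.0]]
force: [0.1, -0.3, -2.9]
opening: 0.113
```

```bash
python3 - <<'E'
from h import *
s=telemetry.read_state(); print(s["opening"],s["force"])
to((.575,.1007,.061),-2.8)
im,K,E=grab("wrist"); cv2.imwrite("pics/w10.png",cv2.resize(im[60:270,190:490],(800,560),interpolation=cv2.INTER_CUBIC)); np.savez("w10.npz",im=im,K=K,E=E)
E
```

```text
0.11329931299407021 [ 0.13824933 -0.34153964 -2.93517313]
pos [0.5756 0.1015 0.1073] psi -2.8 | shift [-0.0006, 0.0008, 0.0463] wz -0.0
```

View pics/w10.png

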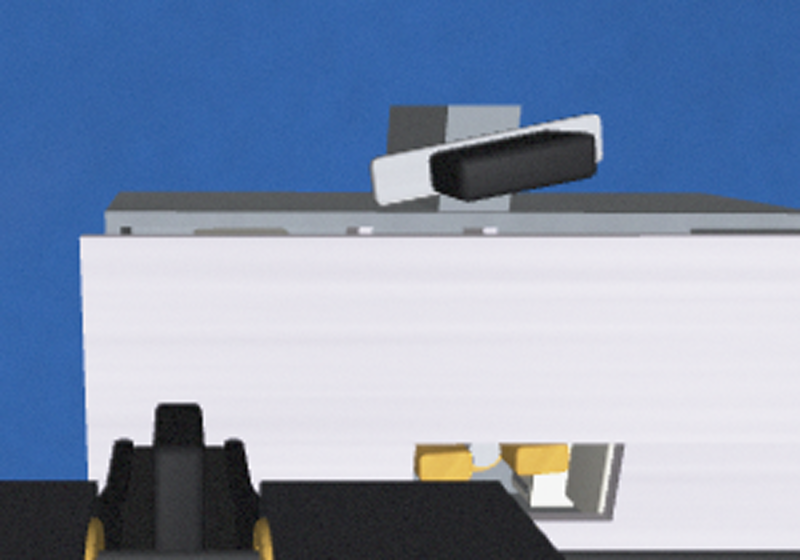

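Through the slot I see the gold wings (crop u 415–568, slot 415–622). I'll correct for parallax by rays.

```bash
python3 - <<'E'
from h import *
d=np.load("w10.npz"); im,K,E=d["im"],d["K"],d["E"]; s=3/8
f=lambda u,v,z: ray(K,E,190+u*s,60+v*s,z)[:2]
S1,S2=f(416,443,.1045),f(624,443,.1045); T=f(569,445,.092); H=f(569,470,.092)
print("slot",S1,S2,np.linalg.norm(S1-S2),"mid",(S1+S2)/2); print("wing tip right",T,H)
t=np.radians(-2.8);ux=np.array([np.cos(t),np.sin(t)]);uy=np.array([-np.sin(t),np.cos(t)])
C=f(81,237,.1045); print("cover ctr from corner",C-.055*ux-.095*uy,"slot ctr",(S1+S2)/2-.0095*ux)
print("nut ctr y from tip",T+.018*uy)
# latch: bar ends at z .066
a,b=f(371,180,.066),f(603,140,.066); e=a-b; print("latch bar",np.degrees(np.arctan2(e[1],e[0]))-90+2.8,(a+b)/2,np.linalg.norm(e))
L=f(106,211,.054); print("box far-left rim corner",L,"-> centre",L-.055*ux-.095*uy)
E
```

```text
slot [0.58207841 0.04834239] [0.5798597  0.00243548] 0.04596049965718211 mid [0.58096905 0.02538894]
wing tip right [0.574257   0.00830647] [0.56772686 0.00772078]
cover ctr from corner [0.57157778 0.02632345] slot ctr [0.57148039 0.02585301]
nut ctr y from tip [0.57513629 0.02628498]
latch bar 9.7538591784074 [0.63944784 0.02248256] 0.05670495574944954
box far-left rim corner [0.63015891 0.11772473] -> centre [0.57058385 0.02552488]
```

Everything agrees: the box is at (0.5706, 0.0257) and the cover at (0.5715, 0.0259). I shift -0.8 mm in x and descend gently.

>>> servo_tool --targets '[[[-0.0008,0,0.008],[0,0,0]],[[-0.0008,0,0.016],[0,0,0]],[[-0.0008,0,0.022],[0,0,0]],[[-0.0008,0,0.028],[0,0,0]],[[-0.0008,0,0.034],[0,0,0]],[[-0.0008,0,0.038],[0,0,0]],[[-0.0008,0,0.038],[0,0,0]]]'

```text
time_s: 35.45
position: [0.5741, 0.1015, 0.0684]
tcp_rot: [[0.999, -0.049, -0.001], [-0.049, -0.999, 0.0], [-0.001, 0.0, -1.0]]
force: [-0.6, -0.0, -2.9]
opening: 0.11
```

>>> servo_tool --targets '[[[0,0,0.003],[0,0,0]],[[0,0,0.006],[0,0,0]],[[0,0,0.008],[0,0,0]],[[0,0,0.0095],[0,0,0]],[[0,0,0.0095],[0,0,0]],[[0,0,0.0095],[0,0,0]]]'

```text
time_s: 36.2
position: [0.5743, 0.1015, 0.0608]
tcp_rot: [[0.999, -0.049, 0.001], [-0.049, -0.999, -0.0], [0.001, 0.0, -1.0]]
force: [-2.5, -0.3, 7.8]
opening: 0.11
```

Contact came at the expected height (0.0608). Release, retreat and look.

>>> servo_tool --targets '[[[0,0,-0.001],[0,0,0]],[[0,0,-0.001],[0,0,0]],[[0,0,-0.001],[0,0,0]],[[0,0,-0.01],[0,0,0]],[[0,0,-0.04],[0,0,0]],[[0,0,-0.09],[0,0,0]],[[-0.05,0.03,-0.14],[0,0,0]],[[-0.1,0.06,-0.19],[0,0,0]],[[-0.15,0.08,-0.2],[0,0,0]],[[-0.15,0.08,-0.2],[0,0,0]],[[-0.15,0.08,-0.2],[0,0,0]],[[-0.15,0.08,-0.2],[0,0,0]]]' --gripper 0.03

```text
time_s: 37.7
position: [0.422, 0.029, 0.2591]
tcp_rot: [[0.999, -0.049, 0.001], [-0.049, -0.999, 0.0], [0.001, -0.0, -1.0]]
force: [0.6, 0.6, -0.1]
opening: 0.344
```

```bash
python3 - <<'E'
from h import *
to((.5706,.0257,.15),-89.2)
im,K,E=grab("wrist"); cv2.imwrite("pics/w11.png",cv2.resize(im[0:200,120:440],(800,500),interpolation=cv2.INTER_CUBIC)); np.savez("w11.npz",im=im,K=K,E=E)
E
```

```text
pos [0.422  0.029  0.2591] psi -2.8 | shift [0.1486, -0.004, 0.1091] wz 1.508
```

View pics/w11.png

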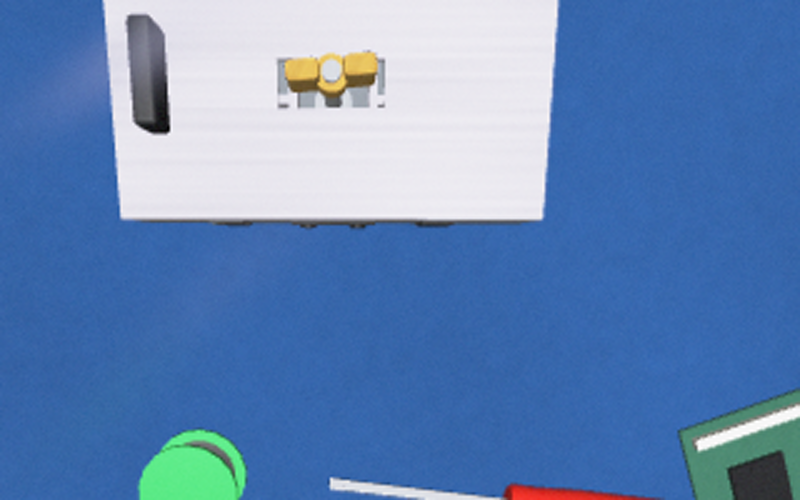

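The cover is flush and the nut is centred in its slot. Now to the nut, with wings at 90.8° and psi 90.8.

>>> servo_tool --targets '[[[0.03,0,0],[0,0,-0.17]],[[0.06,-0.001,0],[0,0,-0.34]],[[0.09,-0.002,0.02],[0,0,-0.51]],[[0.12,-0.003,0.05],[0,0,-0.68]],[[0.1486,-0.004,0.08],[0,0,-0.85]],[[0.1486,-0.004,0.109],[0,0,-1.02]],[[0.1486,-0.004,0.109],[0,0,-1.19]],[[0.1486,-0.004,0.109],[0,0,-1.36]],[[0.1486,-0.004,0.109],[0,0,-1.53]],[[0.1486,-0.004,0.109],[0,0,-1.634]],[[0.1486,-0.004,0.109],[0,0,-1.634]],[[0.1486,-0.004,0.109],[0,0,-1.634]]]'

```text
time_s: 39.25
position: [0.5695, 0.026, 0.1494]
tcp_rot: [[-0.013, 1.0, -0.001], [1.0, 0.013, 0.0], [0.0, -0.001, -1.0]]
force: [-1.2, 0.6, -0.8]
opening: 0.343
```

```bash
python3 - <<'E'
from h import *
print(telemetry.read_state()["joint_positions"])
to((.5706,.0257,.081),90.8)
d=np.load("w11.npz"); K,E=d["K"],d["E"]; f=lambda u,v,z: ray(K,E,120+u*.4,v*.4,z)[:2]
L,R_=f(121,218,.058),f(543,218,.058); e=L-R_; ux=np.array([e[1],-e[0]])/np.linalg.norm(e)
print(np.linalg.norm(e),"cover yaw",np.degrees(np.arctan2(ux[1],ux[0])),"centre",(L+R_)/2+.055*ux)
e=f(285,72,.092)-f(377,67,.092); print("wing",np.degrees(np.arctan2(e[1],e[0])),"stud",f(331,70,.084))
E
```

```text
[-8.61763436e+00  3.15039791e+01  9.40729156e+01  5.89753501e-03
  5.44768445e+01 -9.38082572e+00]
pos [0.5695 0.026  0.1494] psi 90.76 | shift [-0.0003, 0.0011, 0.0684] wz -0.0007
0.19081236554295744 cover yaw -2.770044456114897 centre [0.57075677 0.02606446]
wing 90.0242420497092 stud [0.57070746 0.02594783]
```

>>> servo_tool --targets '[[[0,0.001,0.025],[0,0,0]],[[0,0.001,0.045],[0,0,0]],[[0,0.001,0.06],[0,0,0]],[[0,0.001,0.067],[0,0,0]],[[0,0.001,0.068],[0,0,0]],[[0,0.001,0.068],[0,0,0]]]'

```text
time_s: 40.0
position: [0.5707, 0.0256, 0.0827]
tcp_rot: [[-0.014, 1.0, 0.001], [1.0, 0.014, -0.0], [-0.0, 0.001, -1.0]]
force: [0.1, -0.3, -0.7]
opening: 0.345
```

>>> servo_tool --targets '[[[0,0,0],[0,0,0]],[[0,0,0],[0,0,0]],[[0,0,0],[0,0,0]],[[0,0,0],[0,0,0]]]' --gripper 0.0

```text
time_s: 40.5
position: [0.5699, 0.0257, 0.0825]
tcp_rot: [[-0.015, 1.0, -0.001], [1.0, 0.015, -0.0], [-0.0, -0.001, -1.0]]
force: [-1.3, -1.0, 1.9]
opening: 0.087
```

Wing gripped at 7.6 mm. Turning clockwise, stroke 1.

>>> servo_tool --targets '[[[0,0,0.0001],[0,0,0.12]],[[0,0,0.0003],[0,0,0.27]],[[0,0,0.0004],[0,0,0.42]],[[0,0,0.0006],[0,0,0.57]],[[0,0,0.0007],[0,0,0.72]],[[0,0,0.0009],[0,0,0.87]],[[0,0,0.0011],[0,0,1.02]],[[0,0,0.0012],[0,0,1.17]],[[0,0,0.0014],[0,0,1.32]],[[0,0,0.0015],[0,0,1.45]],[[0,0,0.0015],[0,0,1.45]]]'

```text
time_s: 41.88
position: [0.5693, 0.0261, 0.0809]
tcp_rot: [[0.991, 0.136, -0.002], [0.136, -0.991, 0.001], [-0.002, -0.001, -1.0]]
force: [-2.9, 1.6, 4.8]
opening: 0.083
```

>>> servo_tool --targets '[[[0,0,0.0001],[0,0,0.12]],[[0,0,0.0003],[0,0,0.27]],[[0,0,0.0004],[0,0,0.42]],[[0,0,0.0006],[0,0,0.57]],[[0,0,0.0007],[0,0,0.72]],[[0,0,0.0009],[0,0,0.87]],[[0,0,0.0011],[0,0,1.02]],[[0,0,0.0012],[0,0,1.17]],[[0,0,0.0014],[0,0,1.32]],[[0,0,0.0015],[0,0,1.45]],[[0,0,0.0015],[0,0,1.45]],[[0,0,0.0015],[0,0,1.45]]]'

```text
time_s: 43.38
position: [0.5697, 0.0266, 0.0794]
tcp_rot: [[0.256, -0.967, -0.001], [-0.967, -0.256, 0.002], [-0.002, 0.0, -1.0]]
force: [-3.0, 4.9, 4.8]
opening: 0.084
```

```bash
python3 - <<'E'
from h import *
s=telemetry.read_state(); print(s["joint_positions"],s["opening"],s["force"],s["moment"]); to((.5706,.0257,.0795),104)
E
```

```text
[-8.58832079e+00  3.76096674e+01  9.66634226e+01  1.09259957e-01
  4.57895975e+01  1.56514702e+02] 0.08431110945825093 [-3.01591399  4.93246861  4.79999166] [ 0.9972969   0.41962162 -0.04159059]
pos [0.5697 0.0266 0.0794] psi -75.18 | shift [0.0011, -0.0006, -0.0001] wz -3.1273
```

Nut is at about 2.83 rad. Open, lift, turn back half a turn, regrip.

>>> servo_tool --targets '[[[0,0,0],[0,0,0]],[[0,0,0],[0,0,0]],[[0,0,-0.015],[0,0,0]],[[0,0,-0.03],[0,0,-0.1]],[[0,0,-0.03],[0,0,-0.28]],[[0,0,-0.03],[0,0,-0.46]],[[0,0,-0.03],[0,0,-0.64]],[[0,0,-0.03],[0,0,-0.82]],[[0,0,-0.03],[0,0,-1.0]],[[0,0,-0.03],[0,0,-1.18]],[[0,0,-0.03],[0,0,-1.36]],[[0,0,-0.03],[0,0,-1.54]]]' --gripper 0.03

```text
time_s: 44.88
position: [0.5709, 0.0253, 0.1103]
tcp_rot: [[0.973, 0.23, 0.002], [0.23, -0.973, -0.001], [0.002, 0.001, -1.0]]
force: [0.0, -0.3, -0.5]
opening: 0.348
```

>>> servo_tool --targets '[[[0,0,0],[0,0,-0.18]],[[0,0,0],[0,0,-0.36]],[[0,0,0],[0,0,-0.54]],[[0,0,0],[0,0,-0.72]],[[0,0,0],[0,0,-0.9]],[[0,0,0],[0,0,-1.08]],[[0,0,0],[0,0,-1.26]],[[0,0,0],[0,0,-1.44]],[[0,0,0],[0,0,-1.6]],[[0,0,0],[0,0,-1.6]],[[0,0,0],[0,0,-1.6]]]'

```text
time_s: 46.25
position: [0.5705, 0.0255, 0.1098]
tcp_rot: [[-0.249, 0.968, 0.001], [0.968, 0.249, -0.0], [-0.0, 0.001, -1.0]]
force: [-0.5, 0.9, 0.2]
opening: 0.342
```

```bash
python3 - <<'E'
from h import *
to((.5706,.0257,.0785),104.8)
E
```

```text
pos [0.5705 0.0255 0.1098] psi 104.45 | shift [0.0002, 0.0001, 0.0313] wz -0.0062
```

>>> servo_tool --targets '[[[0,0,0.012],[0,0,-0.006]],[[0,0,0.022],[0,0,-0.006]],[[0,0,0.029],[0,0,-0.006]],[[0,0,0.031],[0,0,-0.006]],[[0,0,0.031],[0,0,-0.006]]]'

```text
time_s: 46.88
position: [0.5701, 0.0257, 0.078]
tcp_rot: [[-0.257, 0.966, -0.0], [0.966, 0.257, 0.0], [0.0, -0.0, -1.0]]
force: [1.0, -0.4, 0.1]
opening: 0.342
```

>>> servo_tool --targets '[[[0,0,0],[0,0,0]],[[0,0,0],[0,0,0]],[[0,0,0],[0,0,0]],[[0,0,0],[0,0,0]]]' --gripper 0.0

```text
time_s: 47.38
position: [0.57, 0.0256, 0.0785]
tcp_rot: [[-0.257, 0.966, -0.0], [0.966, 0.257, -0.0], [-0.0, -0.0, -1.0]]
force: [-0.2, -0.7, 1.3]
opening: 0.086
```

>>> servo_tool --targets '[[[0,0,0.0001],[0,0,0.12]],[[0,0,0.0003],[0,0,0.27]],[[0,0,0.0004],[0,0,0.42]],[[0,0,0.0006],[0,0,0.57]],[[0,0,0.0007],[0,0,0.72]],[[0,0,0.0009],[0,0,0.87]],[[0,0,0.0011],[0,0,1.02]],[[0,0,0.0012],[0,0,1.17]],[[0,0,0.0014],[0,0,1.32]],[[0,0,0.0016],[0,0,1.47]],[[0,0,0.0016],[0,0,1.57]],[[0,0,0.0016],[0,0,1.57]]]'

```text
time_s: 48.88
position: [0.5692, 0.0261, 0.0768]
tcp_rot: [[0.966, 0.259, -0.002], [0.259, -0.966, 0.001], [-0.002, -0.001, -1.0]]
force: [-3.0, 0.5, 3.0]
opening: 0.084
```

>>> servo_tool --targets '[[[0,0,0.0001],[0,0,0.12]],[[0,0,0.0003],[0,0,0.27]],[[0,0,0.0004],[0,0,0.42]],[[0,0,0.0006],[0,0,0.57]],[[0,0,0.0007],[0,0,0.72]],[[0,0,0.0009],[0,0,0.87]],[[0,0,0.0011],[0,0,1.02]],[[0,0,0.0012],[0,0,1.17]],[[0,0,0.0014],[0,0,1.32]],[[0,0,0.0016],[0,0,1.47]],[[0,0,0.0016],[0,0,1.57]],[[0,0,0.0016],[0,0,1.57]]]'

```text
time_s: 50.38
position: [0.5697, 0.0268, 0.0752]
tcp_rot: [[0.261, -0.965, -0.001], [-0.965, -0.261, 0.002], [-0.002, 0.0, -1.0]]
force: [-1.7, 5.8, 4.2]
opening: 0.086
```

```bash
python3 - <<'E'
from h import *
s=telemetry.read_state(); print(s["joint_positions"][5],s["opening"],s["force"],s["moment"]); to((.5706,.0257,.0785),104.8)
E
```

```text
156.21946229986582 0.0860542772682931 [-1.69820072  5.77583526  4.17743321] [ 0.90020433  0.381183   -0.06294449]
pos [0.5697 0.0268 0.0752] psi -74.89 | shift [0.0013, -0.0006, -0.0033] wz -3.1361
```

Nut is at about 5.97 rad. Regripping for the last 1.78 rad.

>>> servo_tool --targets '[[[0,0,0],[0,0,0]],[[0,0,0],[0,0,0]],[[0,0,-0.015],[0,0,0]],[[0,0,-0.03],[0,0,-0.1]],[[0,0,-0.03],[0,0,-0.28]],[[0,0,-0.03],[0,0,-0.46]],[[0,0,-0.03],[0,0,-0.64]],[[0,0,-0.03],[0,0,-0.82]],[[0,0,-0.03],[0,0,-1.0]],[[0,0,-0.03],[0,0,-1.18]],[[0,0,-0.03],[0,0,-1.36]],[[0,0,-0.03],[0,0,-1.54]]]' --gripper 0.03

```text
time_s: 51.88
position: [0.5709, 0.0252, 0.1061]
tcp_rot: [[0.972, 0.235, 0.002], [0.235, -0.972, -0.001], [0.002, 0.001, -1.0]]
force: [0.4, -0.1, 0.6]
opening: 0.347
```

>>> servo_tool --targets '[[[0,0,0],[0,0,-0.18]],[[0,0,0],[0,0,-0.36]],[[0,0,0],[0,0,-0.54]],[[0,0,0],[0,0,-0.72]],[[0,0,0],[0,0,-0.9]],[[0,0,0],[0,0,-1.08]],[[0,0,0],[0,0,-1.26]],[[0,0,0],[0,0,-1.44]],[[0,0,0],[0,0,-1.6]],[[0,0,0],[0,0,-1.6]],[[0,0,0],[0,0,-1.6]]]'

```text
time_s: 53.25
position: [0.5705, 0.0255, 0.1056]
tcp_rot: [[-0.255, 0.967, 0.001], [0.967, 0.255, -0.0], [-0.0, 0.001, -1.0]]
force: [-0.7, 0.5, 0.8]
opening: 0.348
```

```bash
python3 - <<'E'
from h import *
to((.5706,.0257,.0752),105.1)
E
```

```text
pos [0.5705 0.0255 0.1056] psi 104.79 | shift [0.0002, 0.0001, 0.0304] wz -0.0055
```

>>> servo_tool --targets '[[[0,0,0.012],[0,0,-0.005]],[[0,0,0.022],[0,0,-0.005]],[[0,0,0.028],[0,0,-0.005]],[[0,0,0.03],[0,0,-0.005]],[[0,0,0.03],[0,0,-0.005]]]'

```text
time_s: 53.88
position: [0.5702, 0.0257, 0.0748]
tcp_rot: [[-0.262, 0.965, -0.0], [0.965, 0.262, 0.0], [0.0, -0.0, -1.0]]
force: [0.3, 0.9, 0.9]
opening: 0.344
```

>>> servo_tool --targets '[[[0,0,0],[0,0,0]],[[0,0,0],[0,0,0]],[[0,0,0],[0,0,0]],[[0,0,0],[0,0,0]]]' --gripper 0.0

```text
time_s: 54.38
position: [0.57, 0.0256, 0.0753]
tcp_rot: [[-0.262, 0.965, -0.0], [0.965, 0.262, -0.0], [-0.0, -0.0, -1.0]]
force: [-0.5, 0.1, 1.1]
opening: 0.088
```

>>> servo_tool --targets '[[[0,0,0.0001],[0,0,0.12]],[[0,0,0.0003],[0,0,0.27]],[[0,0,0.0004],[0,0,0.42]],[[0,0,0.0006],[0,0,0.57]],[[0,0,0.0007],[0,0,0.72]],[[0,0,0.0009],[0,0,0.87]],[[0,0,0.0011],[0,0,1.02]],[[0,0,0.0012],[0,0,1.17]],[[0,0,0.0014],[0,0,1.32]],[[0,0,0.0015],[0,0,1.42]],[[0,0,0.0016],[0,0,1.5]],[[0,0,0.0016],[0,0,1.5]]]'

```text
time_s: 55.88
position: [0.5693, 0.026, 0.0737]
tcp_rot: [[0.944, 0.331, -0.002], [0.331, -0.944, 0.0], [-0.002, -0.001, -1.0]]
force: [-3.1, 0.6, 5.2]
opening: 0.086
```

>>> servo_tool --targets '[[[0,0,0],[0,0,0.06]],[[0,0,0.0001],[0,0,0.12]],[[0,0,0.0002],[0,0,0.17]],[[0,0,0.0003],[0,0,0.22]],[[0,0,0.0003],[0,0,0.26]],[[0,0,0.0003],[0,0,0.29]],[[0,0,0.0003],[0,0,0.29]],[[0,0,0.0003],[0,0,0.29]]]'

```text
time_s: 56.88
position: [0.5692, 0.0262, 0.0735]
tcp_rot: [[0.999, 0.048, -0.002], [0.048, -0.999, 0.001], [-0.002, -0.001, -1.0]]
force: [-3.5, 1.0, 5.3]
opening: 0.086
```

```bash
python3 - <<'E'
from h import *
s=telemetry.read_state(); print(s["joint_positions"][5],s["opening"],s["force"],s["moment"]); to((.5706,.0257,.0785),104.8)
E
```

```text
78.62280232060637 0.08560346896861938 [-3.54616089  1.04998602  5.32576874] [0.26576858 0.53255531 0.04878516]
pos [0.5692 0.0262 0.0735] psi 2.74 | shift [0.0014, 0.0005, -0.005] wz -1.7812
```

The nut is at about 7.76 rad with its height consistent. Release, lift, and go to the turnbutton (pivot about (0.6395, 0.0224), bar direction about 97°).

>>> servo_tool --targets '[[[0,0,0],[0,0,0]],[[0,0,0],[0,0,0]],[[0,0,-0.02],[0,0,0]],[[0,0,-0.05],[0,0,-0.17]],[[0.02,0,-0.06],[0,0,-0.34]],[[0.04,0,-0.06],[0,0,-0.51]],[[0.06,0,-0.06],[0,0,-0.68]],[[0.069,0.006,-0.06],[0,0,-0.85]],[[0.069,0.006,-0.06],[0,0,-1.02]],[[0.069,0.006,-0.06],[0,0,-1.19]],[[0.069,0.006,-0.06],[0,0,-1.36]],[[0.069,0.006,-0.06],[0,0,-1.53]]]' --gripper 0.03

```text
time_s: 58.38
position: [0.6397, 0.0227, 0.1328]
tcp_rot: [[-0.011, 1.0, 0.0], [1.0, 0.011, -0.0], [-0.0, 0.0, -1.0]]
force: [-0.0, -0.7, -0.1]
opening: 0.347
```

>>> servo_tool --targets '[[[0,0,0],[0,0,-0.115]],[[0,0,0],[0,0,-0.115]],[[0,0,0],[0,0,-0.115]],[[0,0,0],[0,0,-0.115]]]'

```text
time_s: 58.88
position: [0.6395, 0.0228, 0.1331]
tcp_rot: [[-0.119, 0.993, 0.0], [0.993, 0.119, 0.0], [-0.0, 0.0, -1.0]]
force: [0.6, -0.0, 0.2]
opening: 0.344
```

```bash
python3 - <<'E'
from h import *
to((.6395,.0224,.072),97)
E
```

```text
pos [0.6395 0.0228 0.1331] psi 96.84 | shift [-0.0004, -0.0, 0.0611] wz -0.0027
```

>>> servo_tool --targets '[[[0,0,0.02],[0,0,0]],[[0,0,0.04],[0,0,0]],[[0,0,0.053],[0,0,0]],[[0,0,0.06],[0,0,0]],[[0,0,0.061],[0,0,0]],[[0,0,0.061],[0,0,0]]]'

```text
time_s: 59.62
position: [0.6399, 0.0228, 0.0727]
tcp_rot: [[-0.12, 0.993, 0.001], [0.993, 0.12, -0.0], [-0.0, 0.001, -1.0]]
force: [0.5, 0.4, -0.1]
opening: 0.346
```

>>> servo_tool --targets '[[[0,0,0],[0,0,0]],[[0,0,0],[0,0,0]],[[0,0,0],[0,0,0]],[[0,0,0],[0,0,0]]]' --gripper 0.0

```text
time_s: 60.12
position: [0.6388, 0.0228, 0.0725]
tcp_rot: [[-0.12, 0.993, -0.001], [0.993, 0.12, -0.0], [0.0, -0.001, -1.0]]
force: [-2.5, -0.3, 3.4]
opening: 0.113
```

>>> servo_tool --targets '[[[0,0,0],[0,0,-0.1]],[[0,0,0],[0,0,-0.23]],[[0,0,0],[0,0,-0.36]],[[0,0,0],[0,0,-0.49]],[[0,0,0],[0,0,-0.62]],[[0,0,0],[0,0,-0.75]],[[0,0,0],[0,0,-0.88]],[[0,0,0],[0,0,-1.01]],[[0,0,0],[0,0,-1.14]],[[0,0,0],[0,0,-1.27]],[[0,0,0],[0,0,-1.38]],[[0,0,0],[0,0,-1.38]]]'

```text
time_s: 61.62
position: [0.6386, 0.0227, 0.0724]
tcp_rot: [[-0.997, 0.071, -0.002], [0.071, 0.997, -0.0], [0.002, -0.0, -1.0]]
force: [-2.6, -1.4, 4.2]
opening: 0.111
```

```bash
python3 - <<'E'
from h import *
s=telemetry.read_state(); print(s["opening"],s["force"],s["moment"]); to((.6395,.0224,.0785),97)
E
```

```text
0.1113414923757462 [-2.62881778 -1.43234541  4.240017  ] [-0.10243737  0.40343635  0.06229215]
pos [0.6386 0.0227 0.0724] psi 175.91 | shift [-0.0009, -0.0002, -0.0061] wz 1.3772
```

The turnbutton is at about 1.55 rad. Release, lift and check.

>>> servo_tool --targets '[[[0,0,0],[0,0,0]],[[0,0,0],[0,0,0]],[[0,0,0],[0,0,0]],[[0,0,-0.02],[0,0,0]],[[0,0,-0.05],[0,0,0]],[[-0.02,0,-0.1],[0,0,0]],[[-0.04,0,-0.15],[0,0,0]],[[-0.06,0,-0.2],[0,0,0]],[[-0.06,0,-0.21],[0,0,0]],[[-0.06,0,-0.21],[0,0,0]],[[-0.06,0,-0.21],[0,0,0]],[[-0.06,0,-0.21],[0,0,0]]]' --gripper 0.035

```text
time_s: 63.12
position: [0.6979, 0.0188, 0.2799]
tcp_rot: [[-0.998, 0.071, -0.004], [0.071, 0.998, 0.001], [0.004, 0.0, -1.0]]
force: [-0.3, -0.1, 0.1]
opening: 0.402
```

```bash
python3 - <<'E'
from h import *
to((.6,0,.3),0)
im,K,E=grab("wrist"); np.savez("w12.npz",im=im,K=K,E=E)
b,K2,E2=grab("side")
cv2.imwrite("pics/w12.png",np.vstack([cv2.resize(im[:230],(668,300)),cv2.resize(b[80:240,130:486],(668,300))]))
E
```

```text
pos [0.6979 0.0188 0.2799] psi 175.96 | shift [0.0964, -0.0257, -0.0201] wz 3.071
```

View pics/w12.png

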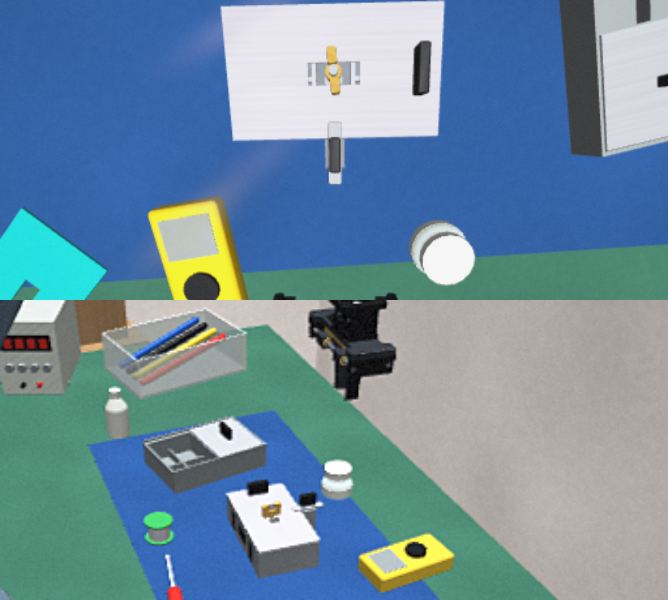

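The check view shows the cover flush, the wing nut turned across the slot at (333,71), the bar across the cover's edge at (335,152), the plate on the deck and the bystanders in place. One numeric check follows.

```bash
python3 - <<'E'
from h import *
d=np.load("w12.npz"); K,E=d["K"],d["E"]; f=lambda u,v,z: ray(K,E,u/1.305,v/1.304,z)[:2]
w=f(331.5,47,.084)-f(335.5,94,.084); a=np.degrees(np.arctan2(w[1],w[0])); print("wing dir",a,np.linalg.norm(w),"nut",[np.radians(87.2-x+360) for x in(a,a+180)])
q=np.array([f(221,6,.058),f(443,1,.058),f(438,135,.058),f(233,140,.058)]); print("cover",q.mean(0),[np.linalg.norm(q[i]-q[i-1]).round(4) for i in range(4)])
b=f(335,123,.066)-f(335,184,.066); print("bar",np.degrees(np.arctan2(b[1],b[0])),np.linalg.norm(b))
E
```

```text
wing dir -178.78716619649475 0.03607416340960816 nut [np.float64(10.925537125357781), np.float64(7.783944471767989)]
cover [0.57082401 0.02681099] [np.float64(0.1104), np.float64(0.1892), np.float64(0.1097), np.float64(0.1909)]
bar 175.99287426201514 0.054813755642843964
```

Nut at about 7.78 rad, cover centre within 1.5 mm, bar at about 1.55 rad. Handing in.

```bash
python3 -c "
from rig import order
print(order.hand_in())"
```

```text
the job is handed in; nothing more can be done
None
```

The job is done and handed in at about 63 s of the 210 s allowed; hand-in reports no verdict.

- **Plate:** slid 100 mm onto the deck and left there.
- **Cartridges:** three were in the pockets (the fourth pocket was empty). All three were seen upright in corner bays, one bay left empty, before the cover went on.
- **Cover:** it had been knocked about 35 mm, so I measured it again before gripping. It sits flush on the rim, centred within about 1.5 mm, with matching yaw.
- **Wing nut:** about 7.76 rad by the tool angle and 7.78 rad by camera (snug at about 7.7).
- **Turnbutton:** about 1.55 rad by both tool angle and camera (1.25 needed).

The last view showed the bystanders in frame in place and the arm clear of everything. I checked the bystanders only by eye, not by measurement. No check failed; the small disagreements, 1–2 mm and 0.03 rad, are within calibration error.

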